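# Load the lac pan, refit the hob's control knob and hold it pressed in

## Task

Put exactly three of the five amber lac buttons into the pan on the burner and leave the other two on the bench, the pan staying square on its support. Then refit the loose control knob: turn it so that the flat in its bore meets the flat of the bare spindle, push it fully home and press it right in against the spring, as for lighting the burner. Finish still gripping the knob and keeping it pressed in, without disturbing the painting things around.

Things in the scene. Friction and masses are not known exactly. Their poses are not given: they have to be found in the camera images.
- hob: glass-top gas hob fixed on the bench, 260 (its x) x 360 (its y) x 65 mm high, black glass, steel sides; origin: centre of its underside; x points to its rear. Burner and pan at its +y end; the bare control spindle stands up from the glass 30 mm to -x and 125 mm to -y of the hob's centre. A small white line on the glass, 36 mm to +x of the spindle, is the off mark.
- burner (a point): centre of the burner at the top of the black cast pan support, where the pan's underside rests (22 mm above the glass; 65 mm towards hob +y from the hob's centre)
- pan: plain straight-sided aluminium pan, no handles, standing loose on the pan support; 168 across outside, wall 3 (a rim bead to 177), 46 high, floor 4 thick; 0.55 kg; origin: centre of its underside, z up
- spindle (a joint): how far the spindle is pressed in, m: 0 = at rest (up), 0.004 = fully in on its stop. Spring-loaded: starts to move at about 2.3 N, about 6 N at the stop; springs back when let go. It does not turn.
- spindle_tip (a point): tip of the bare upright steel valve spindle, on its axis; moves down with it. D section: 14 mm round with one flat 1.5 mm from the axis (8.5 mm across), facing this point's +x, towards the white off mark at the hob's rear. At rest the tip is 21.5 mm above the glass (86.5 mm above the bench); the last 3 mm is tapered. z up.
- knob: loose black die-cast control knob, upright on the bench, bore down; origin: centre of its underside, z up; 110 g. Round skirt 42 mm across, 18 high; on it a straight grip bar 36 long (along x), 11 wide (y), 16 high (34 in all), to be pinched across its width. On the +x side a beak reaches 26 mm from the axis, up to 28 high; a white pointer line on the bar's +x half.
- knob_bore (a point): blind end of the knob's D bore, on its axis, 15 mm above the underside. Bore 15.2 mm round with a flat 2.1 mm from the axis on the knob's +x (pointer) side, round part of the mouth chamfered: 0.6 mm play all round, some 5 degrees in turn. It goes on only with the pointer towards the off mark. Home: the spindle's tip touches this end, underside 6.5 mm above the glass (2.5 with the spindle pressed in).
- lac1: lac button: amber disc 40 mm across, 12 thick, 20 g, lying flat on the bench; one of five alike; origin: centre of its underside
- lac2: lac button: amber disc 40 mm across, 12 thick, 20 g, lying flat on the bench; one of five alike; origin: centre of its underside
- lac3: lac button: amber disc 40 mm across, 12 thick, 20 g, lying flat on the bench; one of five alike; origin: centre of its underside
- lac4: lac button: amber disc 40 mm across, 12 thick, 20 g, lying flat on the bench; one of five alike; origin: centre of its underside
- lac5: lac button: amber disc 40 mm across, 12 thick, 20 g, lying flat on the bench; one of five alike; origin: centre of its underside
- canteen: bystander, leave alone: painted tin canteen, 90 across, 100 tall to its shoulder, about 180 with lid and loop handle; origin: centre of its underside (mm)
- pot_a: bystander, leave alone: small round white paint pot with ochre paint, 34 across, 34 tall; origin: centre of its underside (mm)
- pot_b: bystander, leave alone: small round white paint pot with red paint, 34 across, 34 tall; origin: centre of its underside (mm)
- brush: bystander, leave alone: paint brush lying on the bench, yellow handle, 200 long along its x, 9 thick; origin: centre of its underside (mm)
- brush_tin: bystander, leave alone: steel tin with a red band full of brushes, 68 across, about 180 tall with the brushes; origin: centre of its underside (mm)
- palette: bystander, leave alone: round white ceramic palette, 80 across, 12 tall; origin: centre of its underside (mm)
Mind the look-alikes: they are no part of the job. There is more than one size of the brush; the job needs the largest.

How it is judged (in metres and radians):
On the way, in this order (a step that is already met when the one before it is completed fails the run):
1. exactly three of the lac buttons lie in the pan and the other two on the bench, the gripper clear of pan and buttons (((distance between each of lac1, lac2, lac3 and pan below 0.08 m and height (world z) of each of lac4, lac5 below 0.012 m) or (distance between each of lac1, lac2, lac4 and pan below 0.08 m and height (world z) of each of lac3, lac5 below 0.012 m) or (distance between each of lac1, lac2, lac5 and pan below 0.08 m and height (world z) of each of lac3, lac4 below 0.012 m) or (distance between each of lac1, lac3, lac4 and pan below 0.08 m and height (world z) of each of lac2, lac5 below 0.012 m) or (distance between each of lac1, lac3, lac5 and pan below 0.08 m and height (world z) of each of lac2, lac4 below 0.012 m) or (distance between each of lac1, lac4, lac5 and pan below 0.08 m and height (world z) of each of lac2, lac3 below 0.012 m) or (height (world z) of each of lac1, lac5 below 0.012 m and distance between each of lac2, lac3, lac4 and pan below 0.08 m) or (height (world z) of each of lac1, lac4 below 0.012 m and distance between each of lac2, lac3, lac5 and pan below 0.08 m) or (height (world z) of each of lac1, lac3 below 0.012 m and distance between each of lac2, lac4, lac5 and pan below 0.08 m) or (height (world z) of each of lac1, lac2 below 0.012 m and distance between each of lac3, lac4, lac5 and pan below 0.08 m)) and (height (world z) of lac1 below 0.012 m or z of lac1 in the frame of pan above 0.002 m) and (height (world z) of lac2 below 0.012 m or z of lac2 in the frame of pan above 0.002 m) and (height (world z) of lac3 below 0.012 m or z of lac3 in the frame of pan above 0.002 m) and (height (world z) of lac4 below 0.012 m or z of lac4 in the frame of pan above 0.002 m) and (height (world z) of lac5 below 0.012 m or z of lac5 in the frame of pan above 0.002 m) and contact force between the fingers and pan below 0.1 N and contact force between the fingers and lac1 below 0.1 N and contact force between the fingers and lac2 below 0.1 N and contact force between the fingers and lac3 below 0.1 N and contact force between the fingers and lac4 below 0.1 N and contact force between the fingers and lac5 below 0.1 N), for 0.2 s.
2. the knob sits home on the spindle, flat to flat (horizontal distance between knob and spindle_tip below 0.003 m and z of knob in the frame of spindle_tip below -0.0125 m and angle between the x axis of knob and the x axis of spindle_tip, either way round below 0.3 rad and angle between knob's own z axis and vertical below 0.1 rad), for 0.1 s.
At the end, for the whole second after the job is handed in: Three buttons in the pan, two on the bench; pan upright, within 25 mm of the burner centre; knob on the spindle, axes within 3 mm and 0.3 rad, underside 12.5 mm or more below its tip (15 = home), at rest; spindle pressed in over 3 of 4 mm; fingers on the knob with over 2 N (all of step 2 and ((distance between each of lac1, lac2, lac3 and pan below 0.08 m and height (world z) of each of lac4, lac5 below 0.012 m) or (distance between each of lac1, lac2, lac4 and pan below 0.08 m and height (world z) of each of lac3, lac5 below 0.012 m) or (distance between each of lac1, lac2, lac5 and pan below 0.08 m and height (world z) of each of lac3, lac4 below 0.012 m) or (distance between each of lac1, lac3, lac4 and pan below 0.08 m and height (world z) of each of lac2, lac5 below 0.012 m) or (distance between each of lac1, lac3, lac5 and pan below 0.08 m and height (world z) of each of lac2, lac4 below 0.012 m) or (distance between each of lac1, lac4, lac5 and pan below 0.08 m and height (world z) of each of lac2, lac3 below 0.012 m) or (height (world z) of each of lac1, lac5 below 0.012 m and distance between each of lac2, lac3, lac4 and pan below 0.08 m) or (height (world z) of each of lac1, lac4 below 0.012 m and distance between each of lac2, lac3, lac5 and pan below 0.08 m) or (height (world z) of each of lac1, lac3 below 0.012 m and distance between each of lac2, lac4, lac5 and pan below 0.08 m) or (height (world z) of each of lac1, lac2 below 0.012 m and distance between each of lac3, lac4, lac5 and pan below 0.08 m)) and (height (world z) of lac1 below 0.012 m or z of lac1 in the frame of pan above 0.002 m) and (height (world z) of lac2 below 0.012 m or z of lac2 in the frame of pan above 0.002 m) and (height (world z) of lac3 below 0.012 m or z of lac3 in the frame of pan above 0.002 m) and (height (world z) of lac4 below 0.012 m or z of lac4 in the frame of pan above 0.002 m) and (height (world z) of lac5 below 0.012 m or z of lac5 in the frame of pan above 0.002 m) and horizontal distance between pan and burner below 0.025 m and angle between pan's own z axis and vertical below 0.08 rad and z of pan in the frame of burner below 0.006 m and value of joint spindle above 0.003 m and contact force between the fingers and knob above 2 N and linear speed of knob below 0.02 m/s); the arm keeps its last pose, push and grip.
It fails at once if one of the painting things (canteen, paint pots, brush, brush tin, palette) is pushed more than 40 mm from its place (distance of any of canteen, pot_a, pot_b, brush, brush_tin, palette from where it was at the start of the episode above 0.04 m).
It fails at once if one of the standing painting things (canteen, paint pots, brush tin, palette) is tipped over (angle between any of canteen, pot_a, pot_b, brush_tin, palette's own z axis and vertical above 0.7 rad).
It also fails if it takes over 72 s, if anything falls off the work surface, if the arm or the gripper's body presses on something with over 40 N, if the wrist force passes 120 N, or if a joint passes its speed limit or range.

## Robot

A 6-joint arm with a two-finger parallel gripper is mounted at the origin on the work surface. World frame = base frame: x ahead of the robot, y to its left, z up, the work surface at z = 0. Lengths are in mm, angles in rad, forces in N, time in s.
With the tool pointing down it reaches from about 250 to 725 mm from the base axis. Payload 9.7 kg.
Tool frame: the origin (TCP) lies at the very end of the fingers, on their centre line; the grasp point (between the pads) lies 19 mm behind it; z points along the fingers, y is the direction in which the jaws open and shut (so a half turn about z gives the same grasp; the last joint's range is limited). The gripper opens to 85 mm and grips with 20 to 120 N. Pads are 22 mm wide; open, the fingers measure 114 mm over their backs; the gripper's body (76 mm by 85 mm) begins 54 mm behind the grasp point. The pads swing forward as they close: fully open they stand 13 mm farther back than shut.
Start: joints at [-1.203, 0.087, 0.176, 1.66, 0, 1.571], TCP at [197.757, -513.214, 231.284] pointing down, gripper open.
Joint ranges: [-3.13, 3.13], [-0.85, 1.81], [-1.15, 1.24], [-2.2, 2.28], [-1.44, 1.52], [-3.14, 3.14]. Speed limits (rad/s): [2.22, 2.22, 2.57, 3.14, 3.14, 3.14].

## Interface

Orientations are given as a unit quaternion [x, y, z, w].
In Python, from plant import manip, viewer, job gives the robot as it stands.
- The arm moves only by the tool move_arm, never from a script. Its argument "deltas" is a list of rows, each a list of 7 numbers: the shift along the tool's x, y, z in mm, then the turn, a rotation vector about the tool's x, y, z in rad, then the closure in counts, from 0 (fully open) to 255 (shut). A call has 1 to 20 rows; each row shifts and turns the commanded pose from where the row before left it, along the tool's axes as they then stand; what a row does not reach is not made up. A row lasts 1/8 s, in which the tool goes at most 62.5 mm and 10.7 degrees, less where a joint would pass 70% of its speed; a pose out of reach is approached as far as the arm can. A call is refused whole if a number of a shift passes 62.5 or a number of a turn 0.188, either way. A call with a gripper value outside its range is refused whole. The fingers move at their own pace and stop on an object; "squeeze" is the grip in N (left out, the last holds). Time passes only in rows, so rows that do not move let the fingers close. It gives the time, the measured TCP pose, the force and the opening at its end, in the units of the state.
- manip.read_state(): the state, without advancing time (a new reading comes with each control period).
- viewer.grab_frame(name): name is "side" or "top" or "wrist"; returns a dict with "pixels" (384x512x3 uint8, blue, green, red), "K" (3x3 intrinsics, pixels), "origin" and "orientation" of the camera in the world; the wrist camera has in their place "tool_from_camera" (4x4, takes a point from camera to tool coordinates, whose origin is the TCP and whose axes are the flange's). Camera axes: x right, y down, z forward; pixel columns grow to the right and rows downward; lengths in mm; the calibration is good to about 2 mm. A picture is of the moment at which its call begins: read the wrist's pose just before it. There is no depth.
- job.job_done(): hands the job in, once; it reports no verdict.
The state is a dict: "time": time; "qpos": joint angles; "dq": joint speeds; "joint_torque": joint torques, N m; "tool_pos": TCP position; "eef_rot": TCP orientation; "ft_force": force on the tool from outside, world axes, zero at the start; "moment": the same for the moment, N m; "gripper_width": finger opening in mm.
Only numpy, scipy, OpenCV 4.12 (cv2) and the standard library are available. Lean on these libraries where they do the work, as an engineer would, in place of code of your own. Each camera call takes 0.05 s, during which the arm holds its last target.

## Working session

There is one attempt and no reset: what is moved stays moved. The work goes in short steps, Python scripts to look and compute and a tool call to move; the robot and the scene stay as the last step left them, time stands still between calls to the robot, and variables do not carry over. Pictures are saved under pics/ and viewed, and the job is handed in when it is done.

Besides the shell and the picture viewer there is one more tool, called as name(argument=value, ...), one argument or row to a line, values as JSON. move_arm: Moves the arm, as the interface text tells. Its arguments: {"type":"object","properties":{"deltas":{"type":"array","items":{"type":"array","items":{"type":"number"}}},"squeeze":{"type":"number"}},"required":["deltas"]}

```bash
mkdir -p pics; ls; cat > h.py <<'E'
import numpy as np,cv2,json
from scipy.spatial.transform import Rotation as R
from plant import manip,viewer,job
def snap(n,f):
    s=manip.read_state();d=viewer.grab_frame(n)
    p=np.array(d['pixels']);cv2.imwrite(f'pics/{f}.png',p)
    c={'K':np.array(d['K']).tolist()}
    if n=='wrist':
        T=np.array(d['tool_from_camera']);Rt=R.from_quat(s['eef_rot']).as_matrix()
        c['R']=(Rt@T[:3,:3]).tolist();c['o']=(Rt@T[:3,3]+np.array(s['tool_pos'])).tolist()
    else:
        o=np.array(d['orientation']);c['R']=(R.from_quat(o).as_matrix() if o.size==4 else o).tolist();c['o']=np.array(d['origin']).tolist()
    json.dump(c,open(f'pics/{f}.json','w'));return p
def px(f,u,v,z):
    c=json.load(open(f'pics/{f}.json'));d=np.array(c['R'])@np.linalg.inv(np.array(c['K']))@[u,v,1]
    o=np.array(c['o']);return o+d*(z-o[2])/d[2]
def proj(f,P):
    c=json.load(open(f'pics/{f}.json'));q=np.array(c['K'])@(np.array(c['R']).T@(np.array(P)-c['o']));return q[:2]/q[2]
def crop(f,g,u0,v0,u1,v1,k):
    p=cv2.imread(f'pics/{f}.png')[v0:v1,u0:u1];cv2.imwrite(f'pics/{g}.png',cv2.resize(p,None,fx=k,fy=k,interpolation=cv2.INTER_CUBIC))
E
python3 - <<'E'
from h import *
for n in ['side','top','wrist']: snap(n,n+'0')
s=manip.read_state();print(s)
for n in ['side0','top0']: print(json.load(open(f'pics/{n}.json')))
E
```

```text
pics
{'time': 0.15, 'qpos': array([-1.20303555e+00,  8.73401346e-02,  1.75327913e-01,  1.65976832e+00,
       -7.47224610e-06,  1.57080340e+00]), 'dq': array([-0.00175537, -0.00152731,  0.00347018,  0.00011145, -0.0007071 ,
        0.00017548]), 'joint_torque': array([ 7.32621720e-04, -5.20762682e+01,  4.65043938e+01,  1.39318634e-02,
        1.90282162e-05,  1.30662542e-05]), 'tool_pos': array([ 197.68141334, -513.07859048,  230.74843403]), 'eef_rot': array([ 9.83142110e-01,  1.82842416e-01, -9.36547402e-05, -4.83128145e-04]), 'ft_force': array([ 0.74774233, -0.83942169,  0.68331603]), 'moment': array([ 0.04619003,  0.04738389, -0.02353315]), 'gripper_width': 85.61150643456912}
{'K': [[348.43196390578845, 0.0, 254.5380942160541], [0.0, 348.43196390578845, 191.612028664477], [0.0, 0.0, 1.0]], 'R': [[0.965254769242768, -0.1906411832552788, 0.17871533146632443], [-0.26125543666704937, -0.69000809880791, 0.6750069780316371], [-0.005369102904617312, -0.698244056778517, -0.715839653768551]], 'o': [319.1888261281187, -716.389110554757, 760.9815004134038]}
{'K': [[453.06267635980913, 0.0, 258.3020478470835], [0.0, 453.06267635980913, 183.8709713640238], [0.0, 0.0, 1.0]], 'R': [[0.014639944189895828, -0.9981296412260072, 0.0593539496593045], [-0.9998478194236853, -0.01405023747692564, 0.010340639271536507], [-0.00948736147823957, -0.05949630352286193, -0.9981834399744853]], 'o': [392.6904005636579, -69.41552246103362, 1442.6871730211224]}
```

View pics/top0.png

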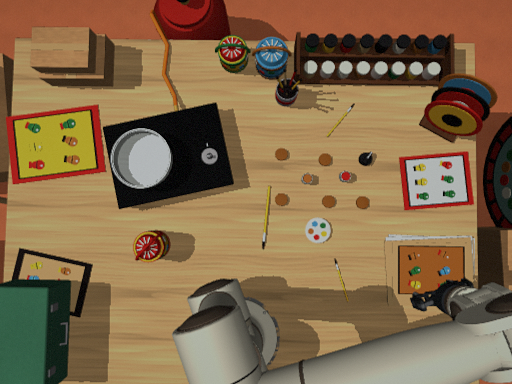

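View pics/side0.png

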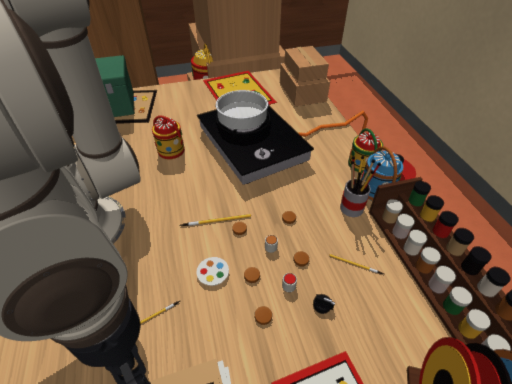

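View pics/wrist0.png

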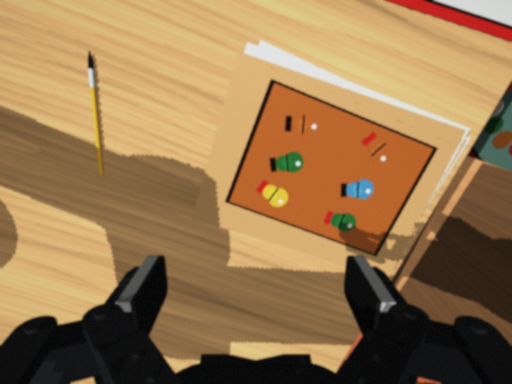

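Top image: brown discs at about (282,154), (325,160), (282,200), (329,202), (362,202). Paint pots that look similar are at (308,179) ochre and (346,176) red. The knob is at (366,158), the spindle at (210,156) and the pan at (141,158). The brushes are at (266,217), which is the largest, (341,120) and (341,280).

```bash
python3 - <<'E'
from h import *
crop('top0','c1',265,135,395,245,6)
crop('top0','c2',100,95,245,215,5)
crop('side0','c3',220,200,350,335,6)
E
```

```text
(no output)
```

View pics/c1.png

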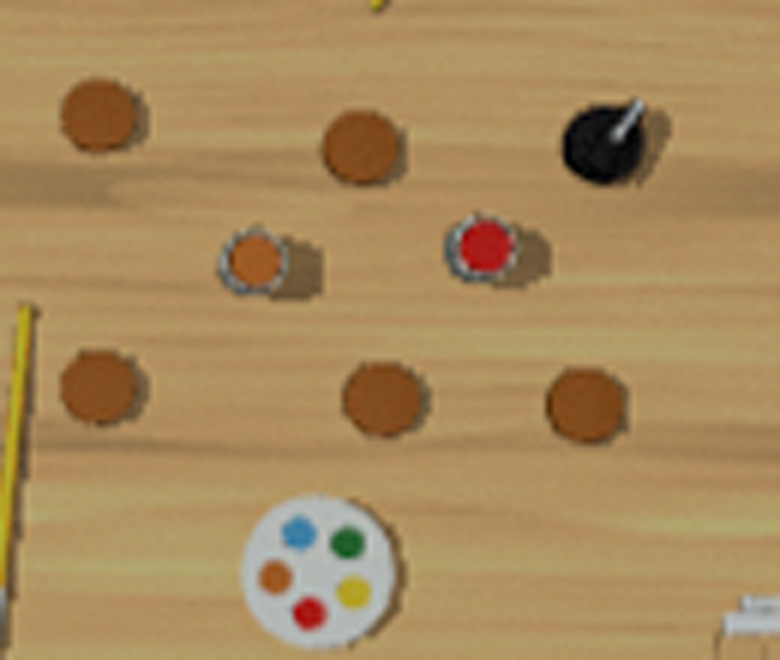

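View pics/c2.png

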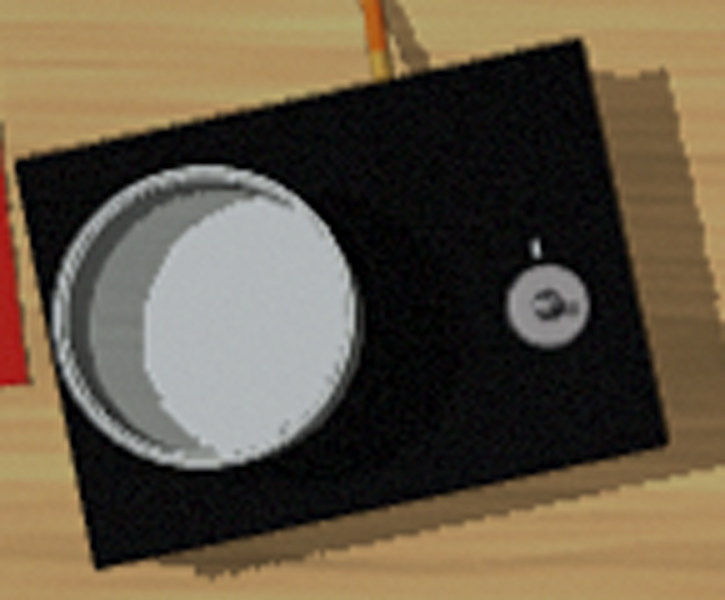

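View pics/c3.png

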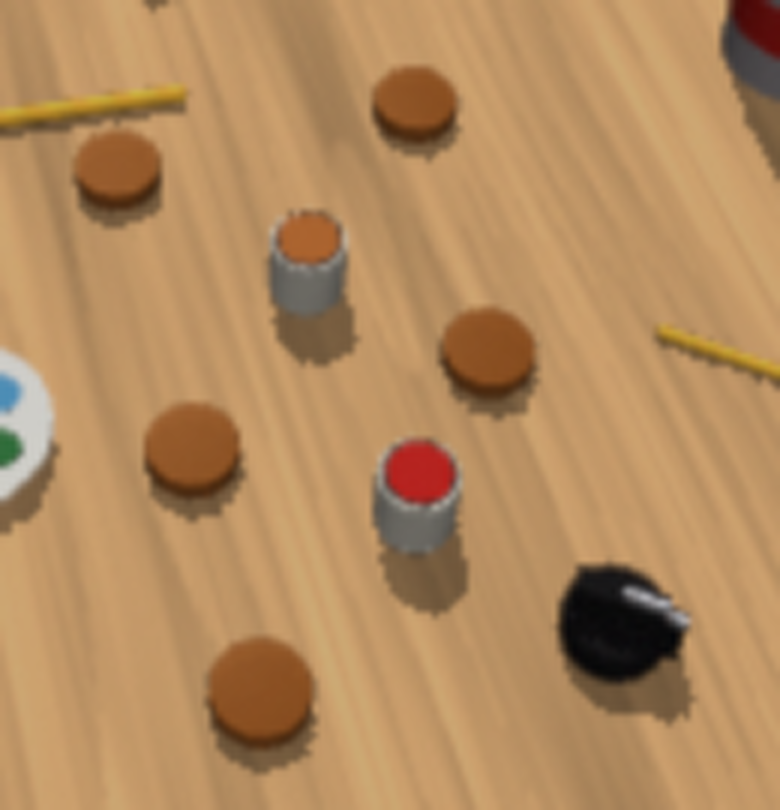

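```bash
python3 - <<'E'
from h import *
np.set_printoptions(precision=1,suppress=True)
def a(U,V,z,k,u0,v0): return px('top0',(U+.5)/k-.5+u0,(V+.5)/k-.5+v0,z)
for n,U,V,z in [('A',99,116,12),('B',361,148,12),('C',100,387,12),('D',384,400,12),('E',586,405,12),('knob',602,144,18),('ptip',640,103,28),('pot_a',256,261,34),('pot_b',486,247,34),('pal',320,572,12),('brush',28,310,9)]:
    p=a(U,V,z,6,265,135);print(n,p,np.hypot(*p[:2]),proj('side0',p))
H=[a(U,V,65,5,100,95) for U,V in [(17,158),(582,40),(667,443),(95,567)]]
print(H,np.mean(H,0))
for i in range(4): print(np.linalg.norm(H[i]-H[i-1]), np.degrees(np.arctan2(*(H[i]-H[i-1])[[1,0]])))
for n,U,V,z in [('pan',206,317,133),('spin',547,303,86.5),('bezel',548,307,66),('mark',536,248,65)]: print(n,a(U,V,z,5,100,95))
E
```

```text
A [ 574.  -125.5   12. ] 587.5922579808458 [288.5 215.3]
B [ 558.9 -264.    12. ] 618.122165744776 [300.7 256.7]
C [ 430.7 -127.7   12. ] 449.23117338671045 [239.1 226.5]
D [ 426.  -276.9   12. ] 508.092202780476 [251.4 273.1]
E [ 424.9 -382.8   12. ] 571.8974725428976 [263.  313.4]
knob [ 562.  -389.7   18. ] 683.9122275311686 [321.5 299.8]
ptip [ 582.6 -407.2   28. ] 710.846238323854 [333.8 302.4]
pot_a [ 496.7 -207.    34. ] 538.0553540567388 [270.9 239.2]
pot_b [ 505.6 -326.1   34. ] 601.640533463563 [289.4 278.1]
pal [ 335.5 -243.9   12. ] 414.84059826840064 [212.5 270.3]
brush [470.9 -89.4   9. ] 479.28218537475095 [249.8 214. ]
[array([645.8, 425.7,  65. ]), array([723.7,  78.9,  65. ]), array([475.6,  22. ,  65. ]), array([395. , 369.2,  65. ])] [560. 224.  65.]
257.06095604650335 12.69547938118925
355.46722831344493 -77.34312282473084
254.54005613799887 -167.0850142740616
356.4496287747919 103.06249625891208
pan [541.2 287.5 133. ]
spin [557.8  94.5  86.5]
bezel [557.8  96.3  66. ]
mark [594.2 104.5  65. ]
```

Positions agree between the two views and with the geometry: hob yaw is about 12.8°, spindle about (558,95), pan about (541,287). I choose discs A (574,-125), B (559,-264) and C (431,-128), which lie flat with no pale rim, unlike the pots. D and E stay on the bench. Now I turn the tool and move above A.

move_arm(
  deltas=[
    [0,0,0,0,0,-0.172,0],
    [0,0,0,0,0,-0.172,0],
    [0,0,0,0,0,-0.172,0],
    [0,0,0,0,0,-0.172,0],
    [0,0,0,0,0,-0.172,0],
    [0,0,0,0,0,-0.172,0],
    [0,0,0,0,0,-0.172,0],
    [38,38,0,0,0,0,0],
    [38,38,0,0,0,0,0],
    [38,38,0,0,0,0,0],
    [38,38,0,0,0,0,0],
    [38,38,0,0,0,0,0],
    [38,38,0,0,0,0,0],
    [38,38,0,0,0,0,0],
    [38,38,0,0,0,0,0],
    [38,38,0,0,0,0,0],
    [38,38,0,0,0,0,0],
    [0,0,0,0,0,0,0],
  ],
  squeeze=40,
)

```text
time: 2.4
tool_pos: [579.0, -130.2, 229.9]
eef_rot: [0.705, 0.709, -0.0, -0.001]
ft_force: [-1.4, -0.3, -0.2]
gripper_width: 85.3
```

```bash
cat >> h.py <<'E'
def st():
    s=manip.read_state();M=R.from_quat(s['eef_rot']).as_matrix()
    print('t',round(s['time'],2),'tcp',np.round(s['tool_pos'],1),'psi',round(np.degrees(np.arctan2(M[1,0],M[0,0])),2),'tilt',np.round(M[:2,2],4),'w',round(float(s['gripper_width']),1),'F',np.round(s['ft_force'],1),'q',np.round(s['qpos'],2));return s,M
def to(P,psi=None):
    s,M=st();d=M.T@(np.array(P)-s['tool_pos']);p=np.degrees(np.arctan2(M[1,0],M[0,0]))
    print('tool delta',np.round(d,1))
    if psi is not None:
        dz=-np.radians((psi-p+180)%360-180);a=np.radians(psi);e=np.array(P)-s['tool_pos']
        print('turn',round(dz,3),'delta after turn',np.round([np.cos(a)*e[0]+np.sin(a)*e[1],np.sin(a)*e[0]-np.cos(a)*e[1],-e[2]],1))
E
python3 - <<'E'
from h import *
st();snap('wrist','w1')
E
```

```text
t 2.4 tcp [ 579.  -130.2  229.9] psi 90.28 tilt [-0.0016  0.0008] w 85.3 F [-1.4 -0.3 -0.2] q [-0.22  0.2   0.29  1.67  0.    1.34]
```

View pics/w1.png

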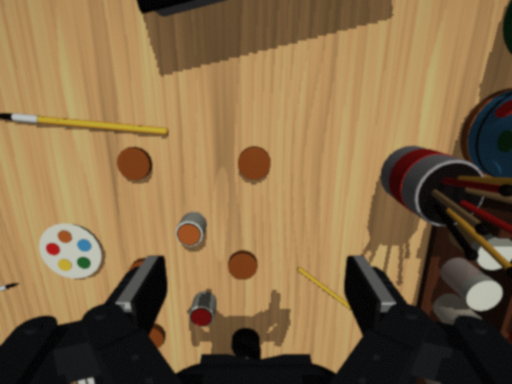

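The wrist view shows A at (254,163), C at (134,164), B at (242,264), the pots at (190,230) and (202,310), and the knob behind the fingers at (245,343).

```bash
python3 - <<'E'
from h import *
for n,u,v,z in [('A',254,162,12),('C',134.5,163,12),('B',242,264,12)]: print(n,np.round(px('w1',u,v,z),1))
to([574,-125.5,40],90)
to([574,-125.5,3],90)
E
```

```text
A [ 577.3 -124.7   12. ]
C [ 435.4 -126.8   12. ]
B [ 562.  -261.7   12. ]
t 2.45 tcp [ 578.  -131.5  230.3] psi 90.21 tilt [-0.0017  0.0003] w 85.7 F [-1.5 -0.8  0.6] q [-0.22  0.19  0.29  1.67 -0.    1.34]
tool delta [  6.   -3.6 190.3]
turn 0.004 delta after turn [  6.   -4.  190.3]
t 2.45 tcp [ 578.  -131.5  230.3] psi 90.21 tilt [-0.0017  0.0003] w 85.7 F [-1.5 -0.8  0.6] q [-0.22  0.19  0.29  1.67 -0.    1.34]
tool delta [  6.   -3.5 227.3]
turn 0.004 delta after turn [  6.   -4.  227.3]
```

move_arm(
  deltas=[
    [1,-0.5,38,0,0,0,0],
    [1,-0.5,38,0,0,0,0],
    [1,-0.5,38,0,0,0,0],
    [1,-0.5,38,0,0,0,0],
    [1,0,38,0,0,0,0],
    [1,0,20,0,0,0,40],
    [0,0,10,0,0,0,60],
    [0,0,5,0,0,0,70],
    [0,0,0,0,0,0,80],
  ],
)

```text
time: 3.58
tool_pos: [575.5, -127.2, 6.9]
eef_rot: [0.707, 0.707, 0.0, 0.0]
ft_force: [-0.6, 1.0, 0.7]
gripper_width: 58.1
```

```bash
python3 - <<'E'
from h import *
st();snap('wrist','w2')
E
```

```text
t 3.58 tcp [ 575.5 -127.2    6.9] psi 90.04 tilt [ 0.0008 -0.0002] w 58.1 F [-0.6  1.   0.7] q [-0.22  0.21 -0.12  1.24 -0.    1.35]
```

View pics/w2.png

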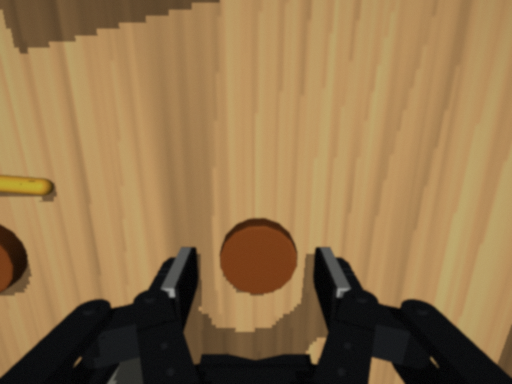

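move_arm(
  deltas=[
    [2,0,4,0,0,0,100],
    [0,0,0,0,0,0,130],
    [0,0,0,0,0,0,160],
    [0,0,0,0,0,0,180],
    [0,0,0,0,0,0,180],
  ],
)

```text
time: 4.25
tool_pos: [575.6, -124.8, 2.6]
eef_rot: [0.707, 0.707, 0.0, 0.0]
ft_force: [-0.1, 0.8, 4.1]
gripper_width: 37.7
```

```bash
python3 - <<'E'
from h import *
st();snap('wrist','w3')
E
```

```text
t 4.25 tcp [ 575.6 -124.8    2.6] psi 90.06 tilt [0.0006 0.0001] w 37.7 F [-0.1  0.8  4.1] q [-0.21  0.21 -0.13  1.23  0.    1.36]
```

View pics/w3.png

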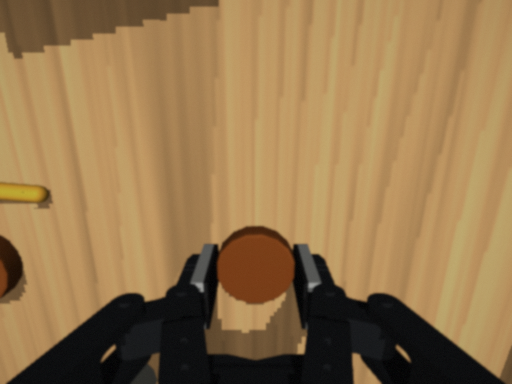

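move_arm(
  deltas=[
    [0,0,-20,0,0,0,180],
    [0,0,-40,0,0,0,180],
    [0,0,-40,0,0,0,180],
    [20,0,-40,0,0,0,180],
    [40,-3,-30,0,0,0,180],
    [40,-3,-20,0,0,0,180],
    [40,-3,0,0,0,0,180],
    [40,-3,0,0,0,0,180],
    [40,-3,0,0,0,0,180],
    [40,-3,0,0,0,0,180],
    [40,-3,0,0,0,0,180],
    [40,-3,0,0,0,0,180],
    [40,-3,0,0,0,0,180],
    [40,-3,0,0,0,0,180],
    [32,-3,0,0,0,0,180],
    [0,0,0,0,0,0,180],
  ],
)

```text
time: 6.3
tool_pos: [541.3, 328.9, 191.2]
eef_rot: [0.706, 0.708, -0.001, -0.0]
ft_force: [0.9, -0.3, -0.8]
gripper_width: 37.7
```

```bash
python3 - <<'E'
from h import *
to([543,327,104],90);snap('wrist','w4');snap('side','s4')
E
```

```text
t 6.3 tcp [541.3 328.9 191.2] psi 90.2 tilt [-0.0012 -0.0006] w 37.7 F [ 0.9 -0.3 -0.8] q [0.55 0.28 0.32 1.61 0.   2.11]
tool delta [-1.9  1.8 87.2]
turn 0.004 delta after turn [-1.9  1.7 87.2]
```

View pics/w4.png

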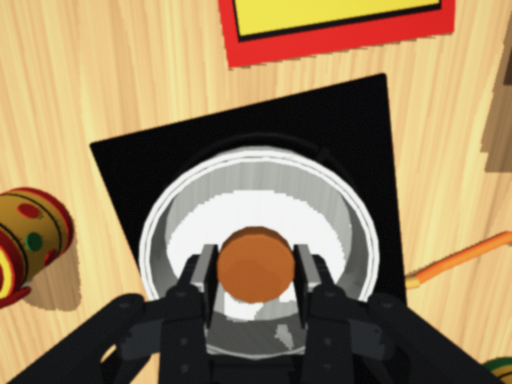

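View pics/s4.png

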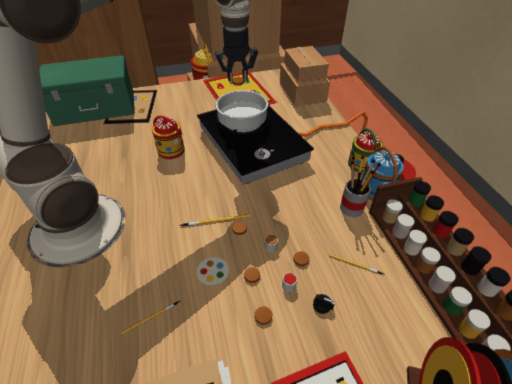

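Button A is held, with the pan rim around (260,252). I check the pan centre from this view.

```bash
python3 - <<'E'
from h import *
L=px('w4',140,245,133);Rr=px('w4',379,245,133);T=px('w4',262,148,133)
print(L,Rr,T)
for c in [(543,287.5),(543,290),(541,287)]:
  print(c,[np.round(proj('w4',[c[0]+88.5*np.cos(a),c[1]+88.5*np.sin(a),130])) for a in (0,np.pi/2,np.pi)])
E
```

```text
[458.25423668 305.84599337 133.        ] [630.85717739 306.71057059 133.        ] [545.63479626 376.35648411 133.        ]
(543, 287.5) [array([375., 266.]), array([258., 148.]), array([139., 265.])]
(543, 290) [array([375., 263.]), array([258., 144.]), array([139., 262.])]
(541, 287) [array([372., 267.]), array([255., 149.]), array([137., 266.])]
```

move_arm(
  deltas=[
    [-1,1.5,29,0,0,0,180],
    [-1,1.5,29,0,0,0,180],
    [0,0,20,0,0,0,180],
    [0,0,9,0,0,0,180],
    [0,0,0,0,0,0,90],
    [0,0,0,0,0,0,90],
    [0,0,0,0,0,0,90],
    [0,0,-30,0,0,0,90],
    [0,0,-40,0,0,0,90],
    [0,0,-20,0,0,0,60],
  ],
)

```text
time: 7.65
tool_pos: [545.4, 325.5, 198.4]
eef_rot: [0.707, 0.708, 0.002, 0.0]
ft_force: [0.8, -0.6, 0.8]
gripper_width: 65.0
```

```bash
python3 - <<'E'
from h import *
to([434,-126.5,150],90);snap('wrist','w5')
E
```

```text
t 7.65 tcp [545.4 325.5 198.4] psi 90.07 tilt [0.003  0.0018] w 65.0 F [ 0.8 -0.6  0.8] q [ 0.54  0.28  0.34  1.62 -0.    2.11]
tool delta [-452.  -112.1   47.2]
turn 0.001 delta after turn [-452.  -111.4   48.4]
```

View pics/w5.png

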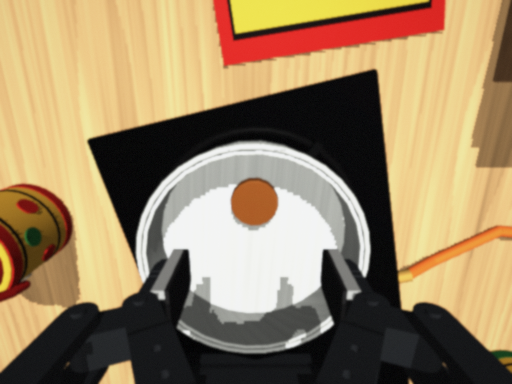

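move_arm(
  deltas=[
    [-37,-9,0,0,0,0,40],
    [-38,-9,0,0,0,0,40],
    [-38,-9,0,0,0,0,40],
    [-38,-9,0,0,0,0,40],
    [-38,-9,0,0,0,0,40],
    [-38,-9,0,0,0,0,40],
    [-38,-9,0,0,0,0,40],
    [-38,-9,0,0,0,0,40],
    [-38,-10,5,0,0,0,40],
    [-38,-10,20,0,0,0,40],
    [-38,-10,30,0,0,0,40],
    [-36,-10,30,0,0,0,40],
    [0,0,40,0,0,0,40],
    [0,0,35,0,0,0,40],
    [0,0,0,0,0,0,60],
  ],
)

```text
time: 9.57
tool_pos: [431.5, -127.5, 33.0]
eef_rot: [0.707, 0.707, -0.001, -0.002]
ft_force: [0.3, 0.6, 0.6]
gripper_width: 65.6
```

```bash
python3 - <<'E'
from h import *
to([434,-126.5,3],90);snap('wrist','w6')
E
```

```text
t 9.57 tcp [ 431.5 -127.5   33. ] psi 90.04 tilt [-0.0043  0.0013] w 65.6 F [0.3 0.6 0.6] q [-0.29 -0.13 -0.42  1.28  0.    1.28]
tool delta [ 1.   2.6 30. ]
turn 0.001 delta after turn [ 1.   2.5 30. ]
```

View pics/w6.png

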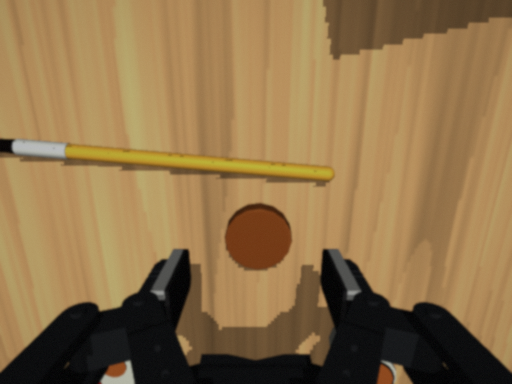

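move_arm(
  deltas=[
    [1,2,20,0,0,0,80],
    [0,0,10,0,0,0,80],
    [0,0,0,0,0,0,110],
    [0,0,0,0,0,0,140],
    [0,0,0,0,0,0,180],
    [0,0,0,0,0,0,180],
    [0,0,-20,0,0,0,180],
    [0,0,-40,0,0,0,180],
  ],
)

```text
time: 10.62
tool_pos: [434.6, -126.8, 65.4]
eef_rot: [0.707, 0.707, -0.001, -0.001]
ft_force: [0.7, -0.4, -0.2]
gripper_width: 37.5
```

```bash
python3 - <<'E'
from h import *
to([544.5,287.5,195],90);snap('wrist','w7')
E
```

```text
t 10.62 tcp [ 434.6 -126.8   65.4] psi 90.06 tilt [-0.002   0.0006] w 37.5 F [ 0.7 -0.4 -0.2] q [-0.28 -0.14 -0.37  1.35 -0.    1.29]
tool delta [ 414.2  110.1 -129.6]
turn 0.001 delta after turn [ 414.3  109.9 -129.6]
```

View pics/w7.png

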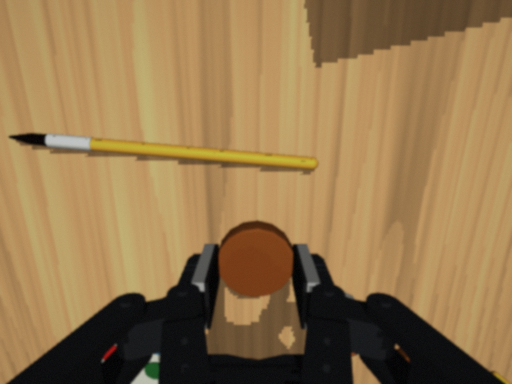

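move_arm(
  deltas=[
    [0,0,-40,0,0,0,180],
    [20,5,-50,0,0,0,180],
    [36,10,-40,0,0,0,180],
    [36,10,0,0,0,0,180],
    [36,10,0,0,0,0,180],
    [36,10,0,0,0,0,180],
    [36,10,0,0,0,0,180],
    [36,10,0,0,0,0,180],
    [36,10,0,0,0,0,180],
    [36,10,0,0,0,0,180],
    [36,10,0,0,0,0,180],
    [36,10,0,0,0,0,180],
    [33,5,0,0,0,0,180],
    [0,0,0,0,0,0,180],
  ],
)

```text
time: 12.42
tool_pos: [545.0, 288.0, 195.0]
eef_rot: [0.706, 0.708, 0.0, -0.0]
ft_force: [0.8, -0.5, 0.6]
gripper_width: 37.0
```

```bash
python3 - <<'E'
from h import *
to([544.5,285,104],90)
E
```

```text
t 12.43 tcp [545. 288. 195.] psi 90.19 tilt [-0.0002  0.0002] w 37.0 F [ 0.8 -0.5  0.6] q [0.49 0.24 0.28 1.61 0.   2.05]
tool delta [-3.  -0.5 91. ]
turn 0.003 delta after turn [-3.  -0.5 91. ]
```

move_arm(
  deltas=[
    [-1.5,0,30,0,0,0,180],
    [-1.5,0,30,0,0,0,180],
    [0,0,21,0,0,0,180],
    [0,0,10,0,0,0,180],
    [0,0,0,0,0,0,90],
    [0,0,0,0,0,0,90],
    [0,0,0,0,0,0,90],
    [0,0,-30,0,0,0,90],
    [0,0,-40,0,0,0,90],
    [0,0,-30,0,0,0,60],
    [-20,0,0,0,0,0,40],
    [-40,1,0,0,0,0,40],
    [-40,1,0,0,0,0,40],
    [-40,1,0,0,0,0,40],
    [-40,1,0,0,0,0,40],
    [-40,1,0,0,0,0,40],
    [-40,1,0,0,0,0,40],
  ],
)

```text
time: 14.55
tool_pos: [550.6, 21.2, 203.5]
eef_rot: [0.707, 0.707, -0.0, -0.0]
ft_force: [0.5, 0.3, 0.6]
gripper_width: 71.6
```

```bash
python3 - <<'E'
from h import *
to([561,-262,35],90);snap('top','t8');crop('top','x',0,0,1,1,1) if 0 else None
crop('t8','t8c',90,90,250,220,5)
E
```

```text
t 14.55 tcp [550.6  21.2 203.5] psi 90.04 tilt [-0.0007 -0.0002] w 71.6 F [0.5 0.3 0.6] q [ 0.04  0.08  0.12  1.61 -0.    1.61]
tool delta [-283.2   10.3  168.6]
turn 0.001 delta after turn [-283.2   10.4  168.5]
```

View pics/t8c.png

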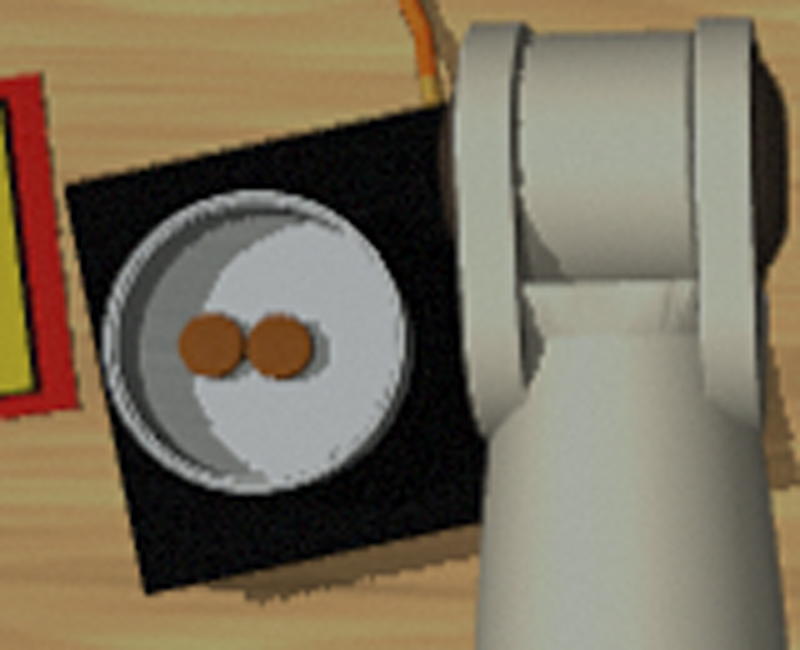

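Both buttons lie flat in the pan, at crop positions (213,345) and (280,347). Next is B.

move_arm(
  deltas=[
    [-40,1.5,0,0,0,0,40],
    [-40,1.5,0,0,0,0,40],
    [-40,1.5,0,0,0,0,40],
    [-40,1.5,0,0,0,0,40],
    [-40,1.5,0,0,0,0,40],
    [-40,1.5,0,0,0,0,40],
    [-40,1.4,20,0,0,0,40],
    [-3,0,40,0,0,0,40],
    [0,0,40,0,0,0,40],
    [0,0,40,0,0,0,40],
    [0,0,28,0,0,0,40],
    [0,0,0,0,0,0,60],
  ],
)

```text
time: 16.1
tool_pos: [559.7, -259.4, 33.4]
eef_rot: [0.707, 0.707, -0.001, -0.002]
ft_force: [-0.3, -0.1, 0.5]
gripper_width: 65.1
```

```bash
python3 - <<'E'
from h import *
to([561,-262.5,3],90);snap('wrist','w9')
E
```

```text
t 16.1 tcp [ 559.7 -259.4   33.4] psi 90.04 tilt [-0.0047  0.0021] w 65.1 F [-0.3 -0.1  0.5] q [-0.43  0.26 -0.01  1.31 -0.    1.14]
tool delta [-3.2  1.5 30.4]
turn 0.001 delta after turn [-3.1  1.3 30.4]
```

View pics/w9.png

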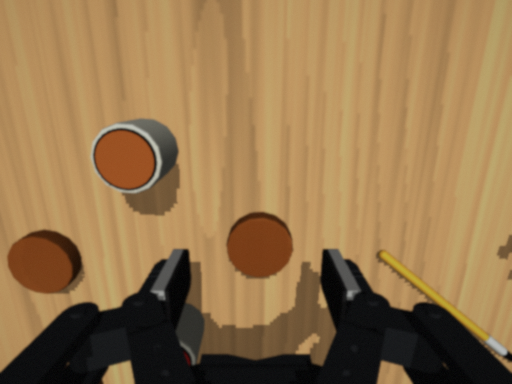

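move_arm(
  deltas=[
    [-3,1,20,0,0,0,80],
    [0,0,10,0,0,0,80],
    [0,0,0,0,0,0,110],
    [0,0,0,0,0,0,140],
    [0,0,0,0,0,0,180],
    [0,0,0,0,0,0,180],
    [0,0,-20,0,0,0,180],
    [0,0,-50,0,0,0,180],
    [0,0,-50,0,0,0,180],
  ],
)

```text
time: 17.27
tool_pos: [562.7, -262.8, 129.1]
eef_rot: [0.707, 0.707, 0.0, 0.0]
ft_force: [0.6, -0.7, -0.3]
gripper_width: 37.6
```

```bash
python3 - <<'E'
from h import *
to([544.5,241,195],90);snap('wrist','w10');
print(np.round(proj('w10',[562,-390,30])))
E
```

```text
t 17.27 tcp [ 562.7 -262.8  129.1] psi 90.06 tilt [ 0.0006 -0.0003] w 37.6 F [ 0.6 -0.7 -0.3] q [-0.44  0.24  0.15  1.48 -0.    1.13]
tool delta [503.8 -17.7 -66.1]
turn 0.001 delta after turn [503.8 -18.2 -65.9]
[254. 324.]
```

View pics/w10.png

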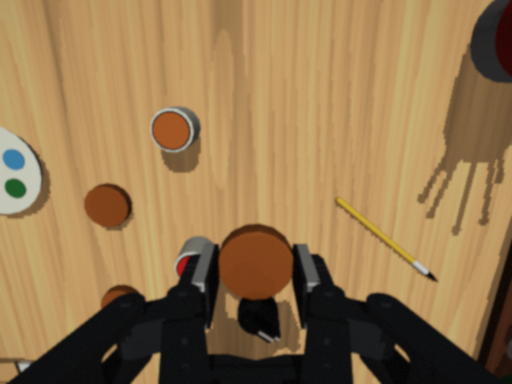

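B is held. I carry it to the pan.

move_arm(
  deltas=[
    [20,0,-36,0,0,0,180],
    [40,-1.5,-30,0,0,0,180],
    [40,-1.5,0,0,0,0,180],
    [40,-1.5,0,0,0,0,180],
    [40,-1.5,0,0,0,0,180],
    [40,-1.5,0,0,0,0,180],
    [40,-1.5,0,0,0,0,180],
    [40,-1.5,0,0,0,0,180],
    [40,-1.5,0,0,0,0,180],
    [40,-1.5,0,0,0,0,180],
    [40,-1.5,0,0,0,0,180],
    [40,-1.5,0,0,0,0,180],
    [40,-1.5,0,0,0,0,180],
    [4,0,0,0,0,0,180],
    [0,0,0,0,0,0,180],
  ],
)

```text
time: 19.2
tool_pos: [544.4, 241.1, 193.1]
eef_rot: [0.707, 0.708, 0.0, 0.0]
ft_force: [0.3, -0.5, -0.3]
gripper_width: 37.5
```

```bash
python3 - <<'E'
from h import *
to([544.5,241,104],90)
E
```

```text
t 19.2 tcp [544.4 241.1 193.1] psi 90.09 tilt [0.0007 0.0001] w 37.5 F [ 0.3 -0.5 -0.3] q [ 0.42  0.19  0.21  1.6  -0.    1.99]
tool delta [-0.1  0.1 89.1]
turn 0.002 delta after turn [-0.1  0.1 89.1]
```

move_arm(
  deltas=[
    [0,0,30,0,0,0,180],
    [0,0,30,0,0,0,180],
    [0,0,20,0,0,0,180],
    [0,0,9,0,0,0,180],
    [0,0,0,0,0,0,90],
    [0,0,0,0,0,0,90],
    [0,0,0,0,0,0,90],
    [0,0,-30,0,0,0,90],
    [0,0,-40,0,0,0,90],
    [0,0,-30,0,0,0,60],
    [-20,0,0,0,0,0,20],
    [-40,4,0,0,0,0,20],
    [-40,4,0,0,0,0,20],
    [-40,5,0,0,0,0,20],
    [-6,0,0,0,0,0,20],
    [0,0,0,0,0,0,20],
    [0,0,0,0,0,0,20],
  ],
)

```text
time: 21.32
tool_pos: [557.4, 95.9, 203.0]
eef_rot: [0.706, 0.708, -0.0, -0.0]
ft_force: [-0.3, -0.1, 0.6]
gripper_width: 78.6
```

```bash
python3 - <<'E'
from h import *
st();snap('wrist','w11');snap('side','s11');crop('s11','s11c',190,70,330,190,5)
u=np.round(proj('w11',[558,95,86.5]));print(u);a,b=map(int,u)
crop('w11','w11c',a-65,b-50,a+65,b+50,6)
E
```

```text
t 21.32 tcp [557.4  95.9 203. ] psi 90.11 tilt [-0.0003  0.0001] w 78.6 F [-0.3 -0.1  0.6] q [0.17 0.12 0.15 1.61 0.   1.74]
[256. 192.]
```

View pics/w11.png

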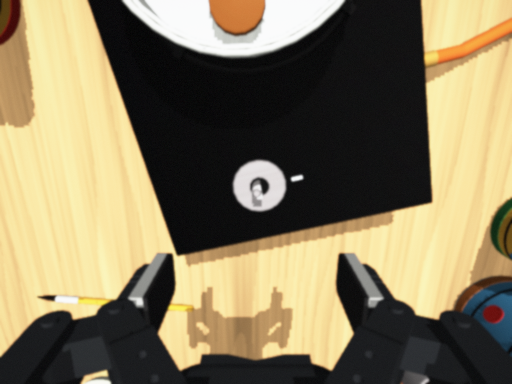

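View pics/w11c.png

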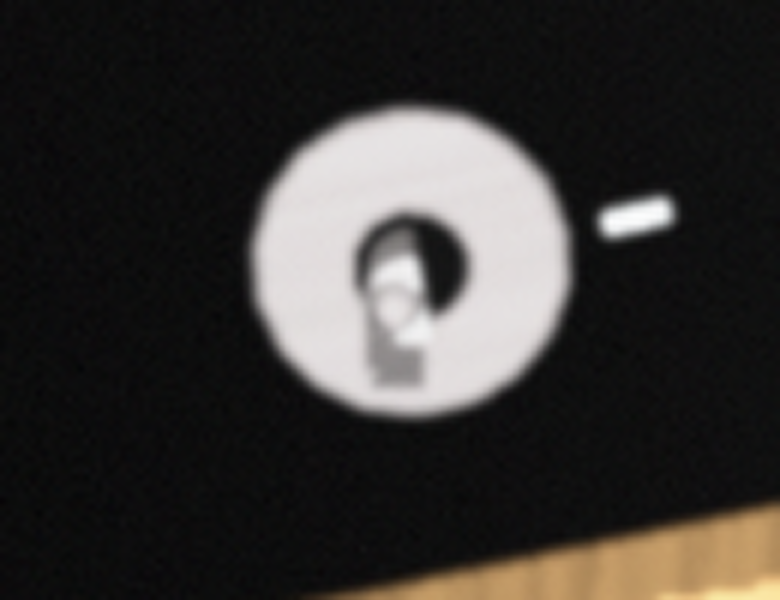

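View pics/s11c.png

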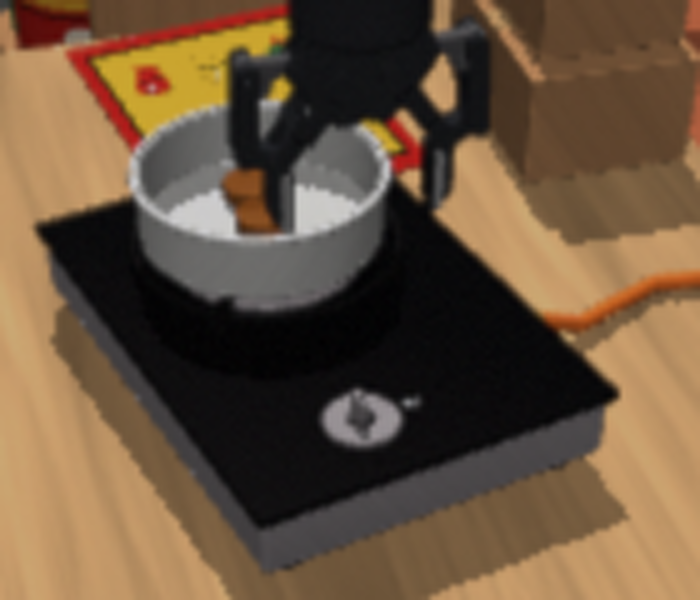

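```bash
python3 - <<'E'
from h import *
f=lambda U,V,z: px('w11',(U+.5)/6-.5+191,(V+.5)/6-.5+142,z)
b=f(412,262,66);m=f(637,217,65);print(b,m,m-b,np.degrees(np.arctan2(*(m-b)[[1,0]])))
print(f(397,305,86.5))
# hob edges
for U,V in [(178,254),(431,203)]: print(px('w11',U,V,65))
E
```

```text
[561.24639967  95.6290833   66.        ] [596.38519984 102.75034032  65.        ] [35.13880017  7.12125702 -1.        ] 11.456445715485946
[558.81321591  94.92177013  86.5       ]
[478.95611     22.32741686  65.        ]
[726.77442547  78.03517662  65.        ]
```

move_arm(
  deltas=[
    [0,3,20,0,0,0.169,0],
    [0,0,20,0,0,0.169,0],
    [0,0,0,0,0,0.169,0],
    [0,0,0,0,0,0.169,0],
    [0,0,0,0,0,0.169,0],
    [0,0,0,0,0,0.169,0],
    [0,0,0,0,0,0.169,0],
    [0,0,0,0,0,0.169,0],
    [0,0,0,0,0,0,0],
    [0,0,0,0,0,0,0],
    [0,0,0,0,0,0,0],
  ],
)

```text
time: 22.8
tool_pos: [560.5, 95.3, 163.3]
eef_rot: [0.994, 0.111, -0.0, 0.0]
ft_force: [-0.4, -0.0, 0.0]
gripper_width: 85.5
```

```bash
python3 - <<'E'
from h import *
for i in range(3): st();snap('wrist',f'w12_{i}')
u=np.round(proj('w12_2',[560,95,76]));print(u);a,b=map(int,u)
crop('w12_2','w12c',a-65,b-50,a+65,b+50,6)
E
```

```text
t 22.8 tcp [560.5  95.3 163.3] psi 12.73 tilt [-0. -0.] w 85.5 F [-0.4 -0.   0. ] q [ 0.17  0.12  0.08  1.53 -0.    3.09]
t 22.85 tcp [560.5  95.3 163.3] psi 12.7 tilt [-0.0001  0.    ] w 85.3 F [ 0.8 -0.4 -0.6] q [0.17 0.12 0.08 1.53 0.   3.09]
t 22.9 tcp [560.6  95.2 163.3] psi 12.67 tilt [0. 0.] w 85.8 F [ 0.8 -0.4  0.6] q [ 0.17  0.12  0.08  1.53 -0.    3.09]
[255. 203.]
```

View pics/w12c.png

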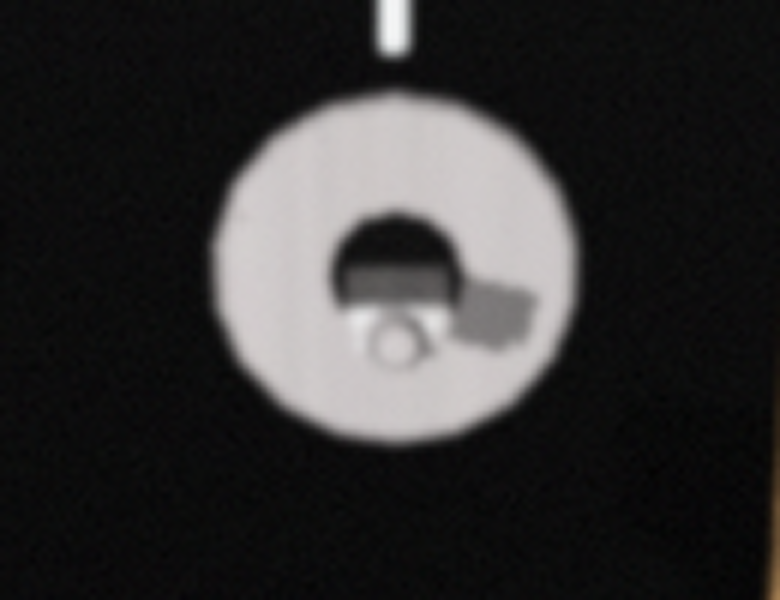

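View pics/w12_2.png

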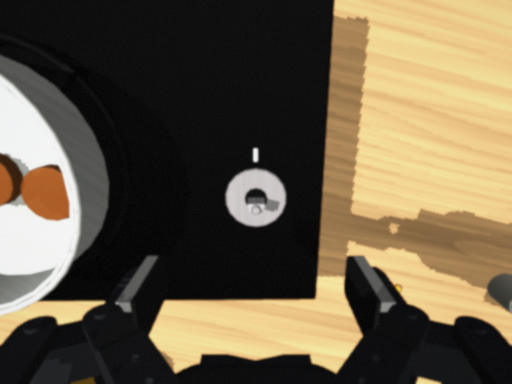

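```bash
python3 - <<'E'
from h import *
f=lambda U,V,z: px('w12_2',(U+.5)/6-.5+190,(V+.5)/6-.5+153,z)
for U,V,z in [(396,267,66),(396,342,86.5),(394,30,65),(396,305,86.5),(396,265,66)]: print(np.round(f(U,V,z),1))
for U,V in [(327,170),(317,290)]: print(px('w12_2',U,V,65))
c=json.load(open('pics/w12_2.json'));print(c['o'],np.array(c['R']))
crop('w12_2','w12d',235,175,280,210,16)
E
```

```text
[562.  95.  66.]
[558.8  94.3  86.5]
[593.6 102.4  65. ]
[563.6  95.4  86.5]
[562.3  95.   66. ]
[596.4521206   44.25375291  65.        ]
[487.05117734  20.62697665  65.        ]
[638.749455125945, 112.54896674903044, 306.4410892515989] [[ 2.20074083e-01 -9.26912920e-01 -3.03973415e-01]
 [-9.75483152e-01 -2.09072524e-01 -6.87117191e-02]
 [ 1.37290859e-04  3.11642614e-01 -9.50199380e-01]]
```

View pics/w12d.png

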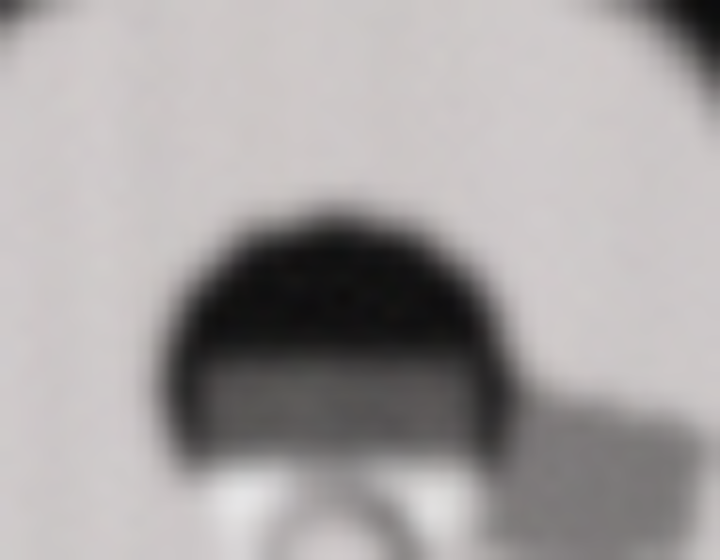

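move_arm(
  deltas=[
    [0,0,0,0,0,-0.185,0],
    [0,0,0,0,0,-0.185,0],
    [0,0,0,0,0,-0.185,0],
    [0,0,0,0,0,-0.185,0],
    [0,0,0,0,0,-0.185,0],
    [0,0,0,0,0,-0.185,0],
    [0,0,0,0,0,-0.185,0],
    [0,0,0,0,0,-0.185,0],
    [0,0,0,0,0,-0.185,0],
    [0,0,0,0,0,-0.185,0],
    [0,0,0,0,0,-0.185,0],
    [0,0,0,0,0,-0.185,0],
    [0,0,0,0,0,-0.185,0],
    [0,0,0,0,0,-0.185,0],
    [0,0,0,0,0,-0.185,0],
    [0,0,0,0,0,-0.185,0],
    [0,0,0,0,0,-0.182,0],
    [0,0,0,0,0,0,0],
    [0,0,0,0,0,0,0],
  ],
)

```text
time: 25.32
tool_pos: [560.5, 95.1, 163.3]
eef_rot: [-0.108, 0.994, 0.0, -0.0]
ft_force: [-0.5, 0.2, 0.3]
gripper_width: 85.6
```

```bash
python3 - <<'E'
from h import *
st();snap('wrist','w13')
u=np.round(proj('w13',[560,95,76]));print(u);a,b=map(int,u)
crop('w13','w13c',a-30,b-25,a+30,b+25,12)
E
```

```text
t 25.32 tcp [560.5  95.1 163.3] psi -167.6 tilt [-0.  0.] w 85.6 F [-0.5  0.2  0.3] q [ 0.17  0.12  0.08  1.53  0.   -0.05]
[256. 202.]
```

View pics/w13c.png

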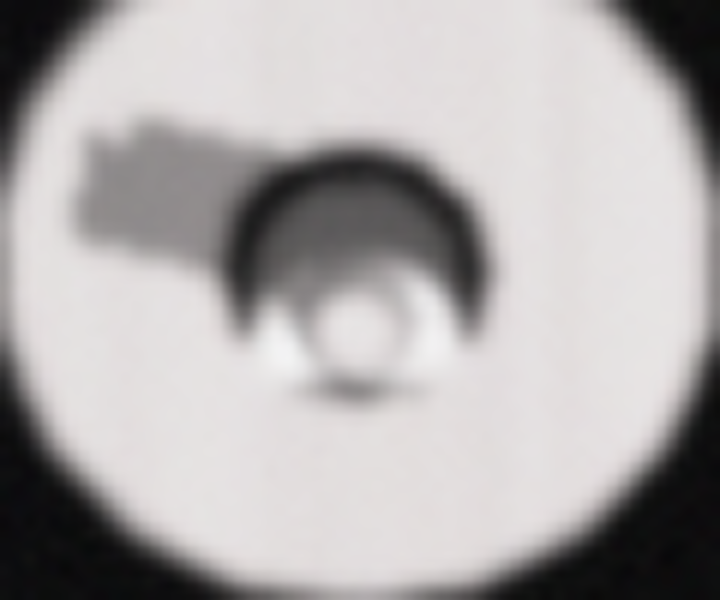

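View pics/w13.png

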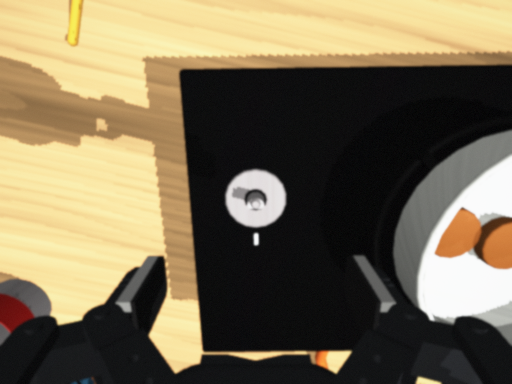

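```bash
python3 - <<'E'
from h import *
def bez(f,u,v):
    g=cv2.cvtColor(cv2.imread(f'pics/{f}.png'),cv2.COLOR_BGR2GRAY);m=((g>110)*255).astype(np.uint8)
    w=m[int(v)-40:int(v)+40,int(u)-40:int(u)+40]
    cs,_=cv2.findContours(w,cv2.RETR_EXTERNAL,cv2.CHAIN_APPROX_NONE)
    c=max(cs,key=cv2.contourArea);e=cv2.fitEllipse(c);return e[0][0]+int(u)-40,e[0][1]+int(v)-40,e[1]
for f in ['w12_0','w12_2','w13']:
    e=bez(f,256,198);print(f,np.round(e[:2],2),e[2],[np.round(px(f,*e[:2],z),1) for z in (65,66,67)])
t12=px('w12_2',396.5/6-.5+190,342.5/6-.5+153,86.5);t13=px('w13',360.5/12-.5+226,328.5/12-.5+177,86.5)
print(t12,t13,(t12+t13)/2)
m=px('w13',256,239,65);print('mark',m)
E
```

```text
w12_0 [255.45 197.26] (56.54505157470703, 59.51522445678711) [array([561.5,  95.1,  65. ]), array([561.8,  95.2,  66. ]), array([562.1,  95.2,  67. ])]
w12_2 [255.37 197.25] (56.57725143432617, 59.57594299316406) [array([561.5,  95. ,  65. ]), array([561.8,  95.1,  66. ]), array([562.1,  95.2,  67. ])]
w13 [255.43 197.96] (56.87196731567383, 59.796875) [array([560.5,  95. ,  65. ]), array([560.2,  94.9,  66. ]), array([559.8,  94.9,  67. ])]
[558.81458116  94.27125737  86.5       ] [558.1171571   94.58081815  86.5       ] [558.46586913  94.42603776  86.5       ]
mark [596.66354319 103.51181973  65.        ]
```

move_arm(
  deltas=[
    [0,0,-8,0,0,0.183,0],
    [0,0,-8,0,0,0.183,0],
    [0,0,0,0,0,0.183,0],
    [0,0,0,0,0,0.183,0],
    [0,0,0,0,0,0.183,0],
    [-26,-31,0,0,0,0,0],
    [-26,-31,0,0,0,0,0],
    [-26,-31,0,0,0,0,0],
    [-26,-31,0,0,0,0,0],
    [-26,-31,0,0,0,0,0],
    [-26,-31,0,0,0,0,0],
    [-26,-31,0,0,0,0,0],
    [-26,-31,0,0,0,0,0],
    [-26,-31,0,0,0,0,0],
    [-26,-31,0,0,0,0,0],
    [-26,-31,0,0,0,0,0],
    [-26,-28,0,0,0,0,0],
    [0,0,20,0,0,0,0],
    [0,0,0,0,0,0,0],
  ],
)

```text
time: 27.75
tool_pos: [563.2, -388.0, 157.3]
eef_rot: [0.342, 0.94, 0.0, -0.002]
ft_force: [-0.8, -0.1, 0.3]
gripper_width: 85.4
```

```bash
python3 - <<'E'
from h import *
st();snap('wrist','w14');snap('top','t14')
u=np.round(proj('w14',[563,-389.5,25]));print(u);a,b=map(int,u)
crop('w14','w14c',a-50,b-40,a+50,b+40,8);crop('t14','t14c',90,90,250,220,5)
E
```

```text
t 27.75 tcp [ 563.2 -388.   157.3] psi 140.05 tilt [-0.0027  0.0019] w 85.4 F [-0.8 -0.1  0.3] q [-0.6   0.41  0.42  1.58  0.    0.09]
[254. 188.]
```

View pics/w14.png

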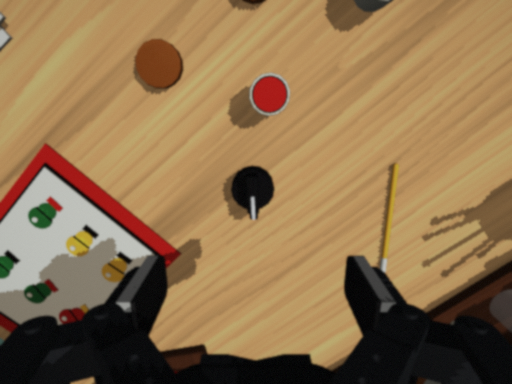

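View pics/w14c.png

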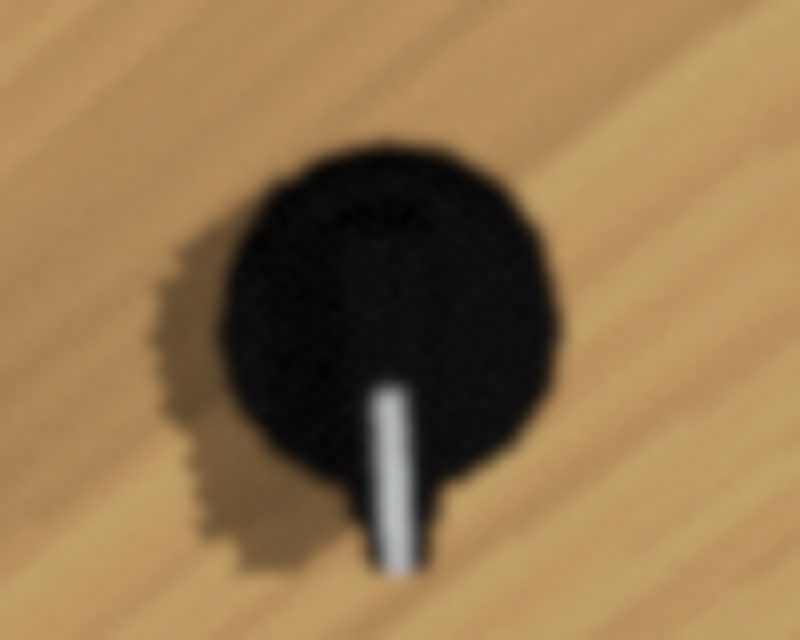

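View pics/t14c.png

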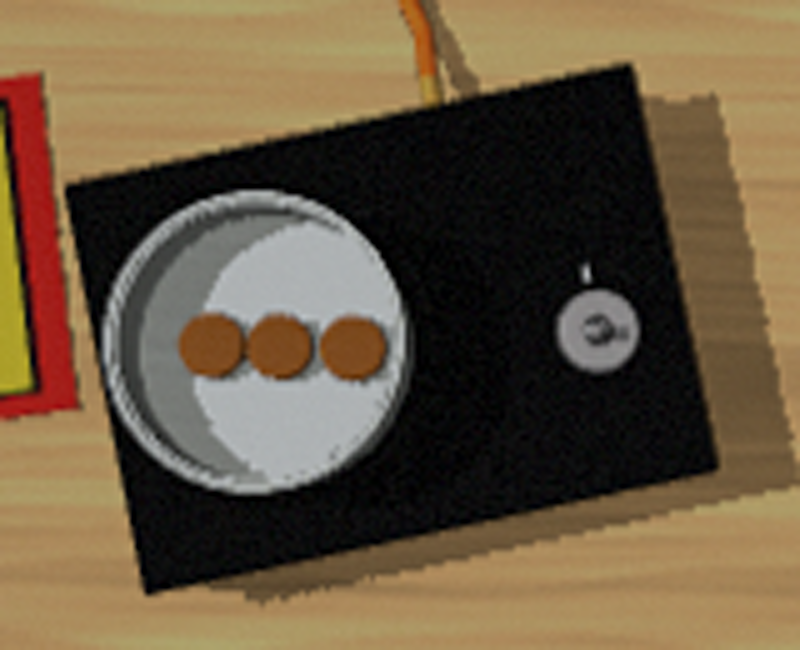

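```bash
python3 - <<'E'
from h import *
f=lambda U,V,z: px('w14',(U+.5)/8-.5+204,(V+.5)/8-.5+148,z)
a=f(388,388,34);
for z in(34,28):
  b=f(399,572,z);print(a,b,np.linalg.norm(b-a),np.degrees(np.arctan2(*(b-a)[[1,0]])))
for z in (0,9,18): print(f(391,318,z))
yaw=np.radians(-42)
for c in [(563,-389.5),(564,-389.5),(563,-388)]:
  print(c,[(np.round((proj('w14',[c[0]+r*np.cos(yaw),c[1]+r*np.sin(yaw),z])-[204,148]+.5)*8-.5)) for r,z in [(18,34),(26,28),(0,34),(-18,34)]],[np.round((proj('w14',[c[0]+21*np.cos(yaw+t),c[1]+21*np.sin(yaw+t),18])-[204,148]+.5)*8-.5) for t in (1.57,-1.57,3.14)])
E
```

```text
[ 566.02798126 -394.26749515   34.        ] [ 583.9979035  -407.72517854   34.        ] 22.4505533930921 -36.8295577131873
[ 566.02798126 -394.26749515   34.        ] [ 585.83034292 -409.3123115    28.        ] 25.582807243782106 -37.225702081216426
[ 567.25041732 -395.26615818    0.        ]
[ 565.31371242 -393.52747236    9.        ]
[ 563.37700752 -391.78878653   18.        ]
(563, -389.5) [array([398., 493.]), array([396., 539.]), array([403., 342.]), array([409., 186.])] [array([580., 310.]), array([227., 298.]), array([410., 130.])]
(564, -389.5) [array([403., 499.]), array([401., 545.]), array([409., 349.]), array([415., 193.])] [array([586., 316.]), array([232., 304.]), array([416., 136.])]
(563, -388) [array([408., 485.]), array([405., 531.]), array([413., 334.]), array([419., 178.])] [array([590., 302.]), array([236., 290.]), array([420., 122.])]
```

move_arm(
  deltas=[
    [0,0,0,0,0,-0.052,0],
    [-4.4,-2.9,20,0,0,0,0],
    [0,0,40,0,0,0,0],
    [0,0,20,0,0,0,0],
    [0,0,0,0,0,0,40],
    [0,0,0,0,0,0,40],
  ],
)

```text
time: 28.6
tool_pos: [566.1, -393.2, 80.1]
eef_rot: [0.316, 0.949, -0.0, 0.001]
ft_force: [-0.0, 0.0, -0.4]
gripper_width: 71.8
```

```bash
python3 - <<'E'
from h import *
st();snap('wrist','w15')
u=np.round(proj('w15',[565,-393,20]));print(u);a,b=map(int,u)
crop('w15','w15c',a-50,b-40,a+50,b+40,8)
E
```

```text
t 28.6 tcp [ 566.1 -393.2   80.1] psi 143.14 tilt [ 0.0009 -0.0006] w 71.8 F [-0.   0.  -0.4] q [-0.61  0.42  0.28  1.43 -0.    0.04]
[255. 213.]
```

View pics/w15c.png

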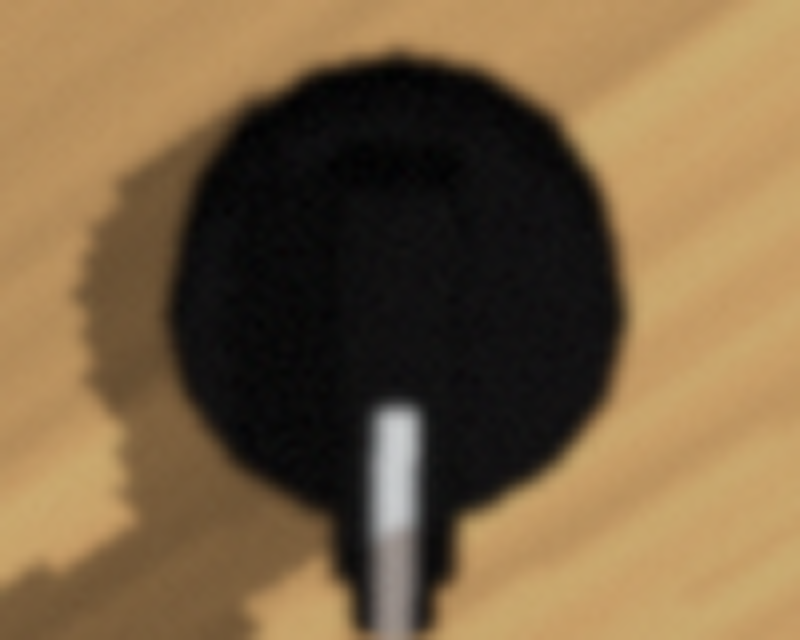

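View pics/w15.png

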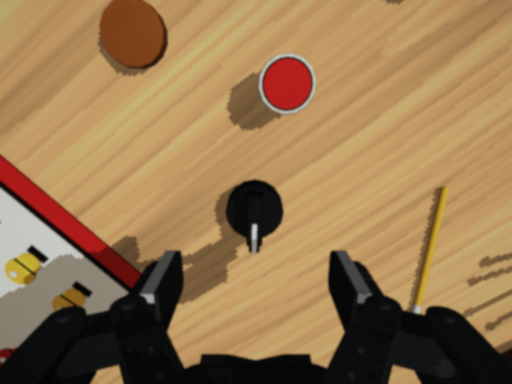

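```bash
python3 - <<'E'
from h import *
f=lambda U,V,z: px('w15',(U+.5)/8-.5+205,(V+.5)/8-.5+173,z)
a=f(397.5,410,34);b=f(395,528,34);c=f(392,620,28);d=f(397,185,34)
print(a,b,c,d)
for p,q in[(a,b),(a,c),(d,b)]: print(np.linalg.norm(q-p),np.degrees(np.arctan2(*(q-p)[[1,0]])))
e=np.array([np.cos(np.radians(-38)),np.sin(np.radians(-38)),0])
print(b-18*e,c-26*e,d+18*e)
for r in (18,9,4): print(r,f(397.5,300,r))
E
```

```text
[ 566.43273713 -394.32381522   34.        ] [ 574.92208187 -400.95473523   34.        ] [ 584.2033742  -408.28473139   28.        ] [ 550.72894374 -382.59507287   34.        ]
10.772097026506472 -37.99294587505106
23.381674925569165 -38.15378317438022
30.37079410275554 -37.19409597885932
[ 560.73788831 -389.87282867   34.        ] [ 563.71509461 -392.27753304   28.        ] [ 564.91313731 -393.67697943   34.        ]
18 [ 563.42114026 -392.1349842    18.        ]
9 [ 566.10590027 -394.18817661    9.        ]
4 [ 567.59743361 -395.32883906    4.        ]
```

```bash
python3 - <<'E'
from h import *
t=np.linspace(0,2*np.pi,361)
for c in [(564.5,-392.7),(566.5,-394.2)]:
  for z,r in [(0,21),(5,21),(12,21),(18,21),(18,19)]:
    P=np.array([(proj('w15',[c[0]+r*np.cos(a),c[1]+r*np.sin(a),z])-[205,173]+.5)*8-.5 for a in t])
    print(c,z,r,'L %d R %d top %d bot %d'%(P[:,0].min(),P[:,0].max(),P[:,1].min(),P[:,1].max()), P[P[:,0].argmin()].round())
g=cv2.cvtColor(cv2.imread('pics/w15.png'),cv2.COLOR_BGR2GRAY);m=((g<32)*255).astype(np.uint8)[165:260,215:295]
cs,_=cv2.findContours(m,cv2.RETR_EXTERNAL,cv2.CHAIN_APPROX_NONE);k=max(cs,key=cv2.contourArea)[:,0]+[215,165]
k=(k-[205,173]+.5)*8-.5
print(k.min(0),k.max(0),k[k[:,0].argmin()],k[k[:,0].argmax()])
E
```

```text
(564.5, -392.7) 0 21 L 180 R 619 top 32 bot 447 [181. 241.]
(564.5, -392.7) 5 21 L 175 R 624 top 46 bot 468 [176. 259.]
(564.5, -392.7) 12 21 L 169 R 630 top 66 bot 499 [169. 281.]
(564.5, -392.7) 18 21 L 162 R 636 top 84 bot 527 [163. 304.]
(564.5, -392.7) 18 19 L 185 R 613 top 106 bot 507 [185. 309.]
(566.5, -394.2) 0 21 L 181 R 619 top 58 bot 470 [181. 266.]
(566.5, -394.2) 5 21 L 176 R 623 top 72 bot 492 [177. 284.]
(566.5, -394.2) 12 21 L 169 R 629 top 93 bot 523 [170. 307.]
(566.5, -394.2) 18 21 L 163 R 635 top 112 bot 552 [164. 331.]
(566.5, -394.2) 18 19 L 186 R 613 top 134 bot 532 [186. 335.]
[179.5  67.5] [611.5 579.5] [179.5 275.5] [611.5 331.5]
```

move_arm(
  deltas=[
    [0,0,20,0,0,0.018,60],
    [0,0,25,0,0,0,80],
    [0,0,11,0,0,0,100],
    [0,0,0,0,0,0,140],
    [0,0,0,0,0,0,170],
    [0,0,0,0,0,0,190],
  ],
)

```text
time: 29.4
tool_pos: [566.2, -393.4, 24.4]
eef_rot: [0.324, 0.946, -0.0, 0.001]
ft_force: [-0.6, 0.6, 0.3]
gripper_width: 21.7
```

```bash
python3 - <<'E'
from h import *
st();snap('wrist','w16')
crop('w16','w16c',155,170,355,320,4)
E
```

```text
t 29.4 tcp [ 566.2 -393.4   24.4] psi 142.13 tilt [ 0.0013 -0.0009] w 21.7 F [-0.6  0.6  0.3] q [-0.61  0.43  0.19  1.33  0.    0.05]
```

View pics/w16c.png

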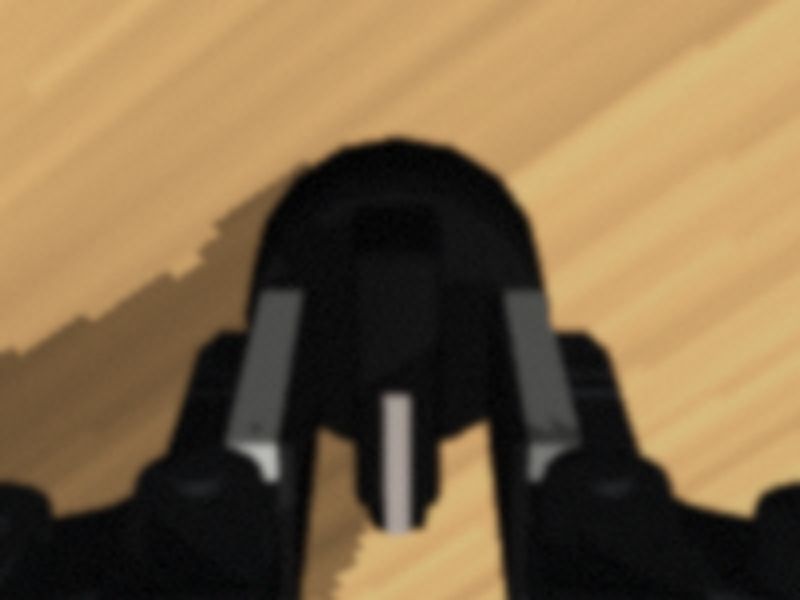

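move_arm(
  deltas=[
    [0,0,4,0,0,0,195],
    [0,0,0,0,0,0,230],
    [0,0,0,0,0,0,255],
    [0,0,0,0,0,0,255],
    [0,0,0,0,0,0,255],
  ],
  squeeze=60,
)

```text
time: 30.08
tool_pos: [565.7, -393.0, 19.2]
eef_rot: [0.324, 0.946, 0.0, -0.0]
ft_force: [-0.1, -0.3, -0.9]
gripper_width: 9.2
```

```bash
python3 - <<'E'
from h import *
st();snap('wrist','w17')
crop('w17','w17c',155,170,355,320,4)
E
```

```text
t 30.07 tcp [ 565.7 -393.    19.2] psi 142.14 tilt [-0.0001  0.0001] w 9.2 F [-0.1 -0.3 -0.9] q [-0.61  0.44  0.19  1.32  0.    0.05]
```

View pics/w17c.png

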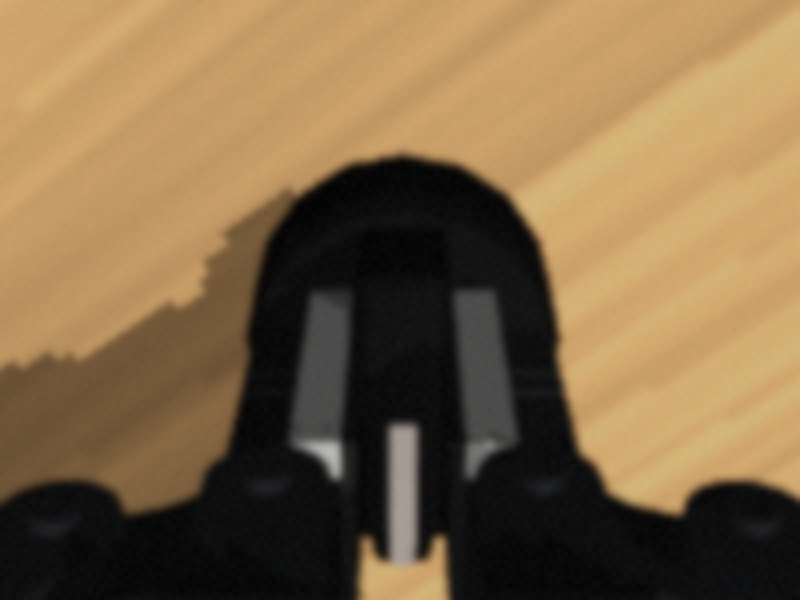

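```bash
python3 - <<'E'
from h import *
t=np.linspace(0,2*np.pi,361)
tx=np.array([np.cos(np.radians(142.1)),np.sin(np.radians(142.1))])
for o in (-1.5,-.6,0.5):
  c=np.array([565.7,-393])+o*tx
  Q=lambda x,y,z:(proj('w17',[*(c-tx*x+np.array([-tx[1],tx[0]])*-y),z])-[155,170]+.5)*4-.5
  for z in (0,16,18):
    P=np.array([Q(21*np.cos(a),21*np.sin(a),z) for a in t])
    print(o,z,'L %d R %d top %d bot %d'%(P[:,0].min(),P[:,0].max(),P[:,1].min(),P[:,1].max()))
  print('bar back top',Q(-18,0,34),'bar back bottom',Q(-18,0,18),'axis34',Q(0,0,34),'beak',Q(26,0,28),Q(26,0,0),'barfront',Q(18,0,34))
E
```

```text
-1.5 0 L 258 R 547 top 157 bot 419
-1.5 16 L 244 R 560 top 201 bot 483
-1.5 18 L 242 R 562 top 207 bot 491
bar back top [402.87277333 285.40873584] bar back bottom [402.89006152 229.18859976] axis34 [402.65063305 422.39751091] beak [402.38259273 571.05182895] [402.4773935  448.30897076] barfront [402.44477751 549.3438696 ]
-0.6 0 L 257 R 547 top 151 bot 414
-0.6 16 L 244 R 561 top 194 bot 477
-0.6 18 L 242 R 562 top 200 bot 486
bar back top [402.88434255 278.27426614] bar back bottom [402.90053805 222.64645242] axis34 [402.66133782 415.79612637] beak [402.39191186 565.27594066] [402.48553084 443.16988149] barfront [402.45471122 543.21798029]
0.5 0 L 257 R 547 top 144 bot 407
0.5 16 L 244 R 561 top 186 bot 470
0.5 18 L 242 R 563 top 192 bot 479
bar back top [402.89854513 269.51586675] bar back bottom [402.91339373 214.61863383] axis34 [402.67447698 407.69351252] beak [402.40334611 558.18912755] [402.49550958 436.86786648] barfront [402.46690207 535.70016456]
```

move_arm(
  deltas=[
    [0,0,-20,0,0,0,255],
    [0,0,-40,0,0,0,255],
    [0,0,-40,0,0,0,255],
    [0,0,-40,0,0,0,255],
    [0,0,0,0,0,-0.177,255],
    [0,0,0,0,0,-0.177,255],
    [0,0,0,0,0,-0.177,255],
    [0,0,0,0,0,-0.177,255],
    [0,0,0,0,0,-0.175,255],
    [-4,20,0,0,0,0,255],
    [-8.5,40,0,0,0,0,255],
    [-8.5,40,0,0,0,0,255],
    [-8.5,40,0,0,0,0,255],
    [-8.5,40,0,0,0,0,255],
  ],
)

```text
time: 31.88
tool_pos: [563.2, -207.9, 161.1]
eef_rot: [-0.111, 0.994, -0.0, 0.001]
ft_force: [-0.3, -0.5, -1.8]
gripper_width: 9.9
```

move_arm(
  deltas=[
    [-8.5,40,0,0,0,0,255],
    [-8.5,40,0,0,0,0,255],
    [-8.5,40,0,0,0,0,255],
    [-8.5,40,0,0,0,0,255],
    [-8.5,40,0,0,0,0,255],
    [-8.5,40,0,0,0,0,255],
    [-8.5,40,0,0,0,0,255],
    [-3.8,17,0,0,0,0,255],
    [0,0,10,0,0,0,255],
    [0,0,0,0,0,0,255],
    [0,0,0,0,0,0,255],
  ],
)

```text
time: 33.25
tool_pos: [559.5, 93.5, 149.4]
eef_rot: [-0.11, 0.994, -0.0, -0.0]
ft_force: [0.2, 0.4, -0.0]
gripper_width: 9.4
```

```bash
python3 - <<'E'
from h import *
to([559.6,94.75,125],192.7);snap('wrist','w18')
crop('w18','w18c',155,170,355,320,4)
E
```

```text
t 33.25 tcp [559.5  93.5 149.4] psi -167.34 tilt [-0.0001 -0.0002] w 9.4 F [ 0.2  0.4 -0. ] q [ 0.17  0.11  0.05  1.5  -0.   -0.06]
tool delta [-0.4  1.2 24.4]
turn -0.001 delta after turn [-0.4  1.2 24.4]
```

View pics/w18.png

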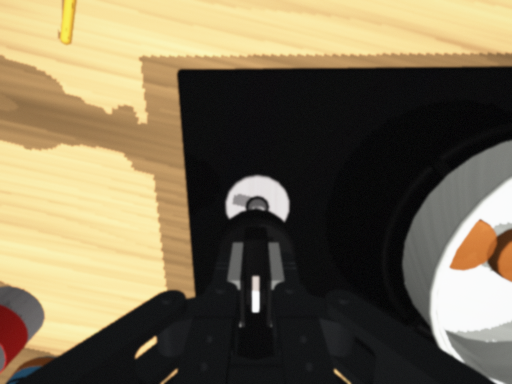

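View pics/w18c.png

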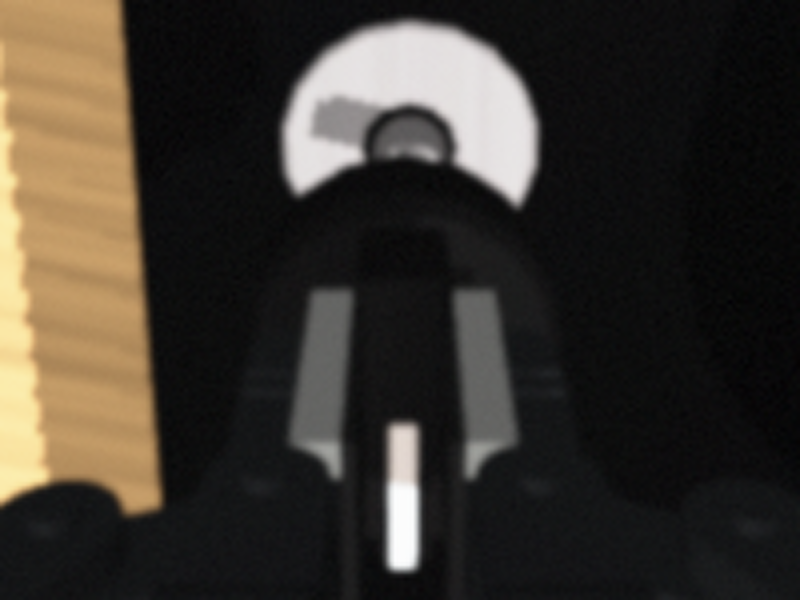

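move_arm(
  deltas=[
    [-0.4,1.2,24,0,0,0,255],
    [0,0,10,0,0,0,255],
    [0,0,7,0,0,0,255],
    [0,0,0,0,0,0,255],
    [0,0,0,0,0,0,255],
  ],
)

```text
time: 33.92
tool_pos: [559.9, 95.8, 109.0]
eef_rot: [-0.111, 0.994, 0.0, 0.0]
ft_force: [1.0, 0.1, 0.0]
gripper_width: 9.3
```

```bash
python3 - <<'E'
from h import *
to([559.6,94.75,105],192.7);snap('side','s19');crop('s19','s19c',230,120,300,180,10)
E
```

```text
t 33.92 tcp [559.9  95.8 109. ] psi -167.27 tilt [0.0009 0.0001] w 9.3 F [1.  0.1 0. ] q [ 0.17  0.12 -0.03  1.43 -0.   -0.05]
tool delta [ 0.5 -1.   4. ]
turn 0.0 delta after turn [ 0.5 -1.   4. ]
```

View pics/s19c.png

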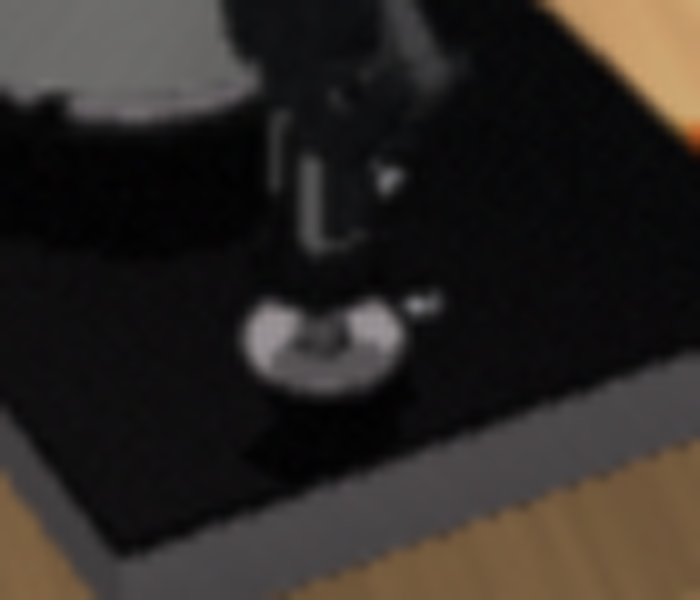

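move_arm(
  deltas=[
    [0,0,0,0,0,0,255],
    [0,0,0,0,0,0,255],
  ],
)

```text
time: 34.22
tool_pos: [559.7, 95.9, 108.5]
eef_rot: [-0.111, 0.994, -0.0, 0.0]
ft_force: [0.3, -0.3, -0.2]
gripper_width: 9.5
```

```bash
python3 - <<'E'
from h import *
for i in range(3): to([559.6,94.75,105],192.7);viewer.grab_frame('side')
E
```

```text
t 34.23 tcp [559.7  95.9 108.5] psi -167.27 tilt [0.0004 0.    ] w 9.5 F [ 0.3 -0.3 -0.2] q [ 0.17  0.12 -0.03  1.43 -0.   -0.05]
tool delta [ 0.3 -1.1  3.5]
turn 0.001 delta after turn [ 0.3 -1.1  3.5]
t 34.27 tcp [559.7  95.9 108.5] psi -167.27 tilt [0.0003 0.    ] w 9.3 F [-0.9 -0.3 -2.1] q [ 0.17  0.12 -0.03  1.43 -0.   -0.05]
tool delta [ 0.3 -1.1  3.5]
turn 0.001 delta after turn [ 0.3 -1.1  3.5]
t 34.33 tcp [559.6  95.9 108.4] psi -167.27 tilt [0.0001 0.    ] w 9.5 F [ 0.5  0.1 -1.4] q [ 0.17  0.12 -0.03  1.43 -0.   -0.05]
tool delta [ 0.3 -1.1  3.4]
turn 0.001 delta after turn [ 0.3 -1.1  3.4]
```

Settled reading: y is 1.1 mm too far. I correct it, then lower in small steps.

move_arm(
  deltas=[
    [0.3,-1.1,0,0,0,0,255],
    [0,0,0,0,0,0,255],
    [0,0,2,0,0,0,255],
    [0,0,2,0,0,0,255],
    [0,0,1,0,0,0,255],
    [0,0,0,0,0,0,255],
  ],
)

```text
time: 35.12
tool_pos: [559.5, 94.7, 103.1]
eef_rot: [-0.111, 0.994, -0.0, -0.0]
ft_force: [0.9, -0.7, -1.4]
gripper_width: 9.6
```

```bash
python3 - <<'E'
from h import *
for i in range(2): to([559.6,94.75,99],192.7);viewer.grab_frame('side')
E
```

```text
t 35.12 tcp [559.5  94.7 103.1] psi -167.27 tilt [-0.0003 -0.0001] w 9.6 F [ 0.9 -0.7 -1.4] q [ 0.17  0.12 -0.04  1.42 -0.   -0.05]
tool delta [-0.2  0.   4.1]
turn 0.001 delta after turn [-0.2  0.   4.1]
t 35.17 tcp [559.5  94.7 103.2] psi -167.27 tilt [-0.0001  0.    ] w 9.5 F [-0.4  0.2 -0.8] q [ 0.17  0.12 -0.04  1.42  0.   -0.05]
tool delta [-0.1  0.   4.2]
turn 0.001 delta after turn [-0.1  0.   4.2]
```

move_arm(
  deltas=[
    [0,0,1.5,0,0,0,255],
    [0,0,1.5,0,0,0,255],
    [0,0,1,0,0,0,255],
    [0,0,0,0,0,0,255],
  ],
)

```text
time: 35.72
tool_pos: [559.8, 94.7, 99.5]
eef_rot: [-0.111, 0.994, 0.0, 0.0]
ft_force: [0.9, 0.7, 1.8]
gripper_width: 9.3
```

```bash
python3 - <<'E'
from h import *
for i in range(2): to([559.6,94.75,95],192.7);viewer.grab_frame('side')
E
```

```text
t 35.73 tcp [559.8  94.7  99.5] psi -167.27 tilt [0.0006 0.0001] w 9.3 F [0.9 0.7 1.8] q [ 0.17  0.12 -0.04  1.41  0.   -0.05]
tool delta [0.1 0.  4.5]
turn 0.001 delta after turn [0.1 0.  4.5]
t 35.77 tcp [559.7  94.7  99.5] psi -167.27 tilt [0.0005 0.0001] w 9.4 F [-0.1  0.3  2.6] q [ 0.17  0.12 -0.04  1.41 -0.   -0.05]
tool delta [0.1 0.  4.5]
turn 0.001 delta after turn [0.1 0.  4.5]
```

move_arm(
  deltas=[
    [0,0,1.5,0,0,0,255],
    [0,0,0,0,0,0,255],
  ],
)

```text
time: 36.08
tool_pos: [559.7, 94.7, 97.9]
eef_rot: [-0.111, 0.994, 0.0, 0.0]
ft_force: [1.2, 0.6, 2.6]
gripper_width: 8.8
```

```bash
python3 - <<'E'
from h import *
for i in range(3): to([559.6,94.75,95],192.7);snap('wrist','w20')
snap('side','s20');crop('s20','s20c',230,120,300,180,10)
crop('w20','w20c',155,130,355,280,4)
E
```

```text
t 36.08 tcp [559.7  94.7  97.9] psi -167.27 tilt [0.0004 0.0001] w 8.8 F [1.2 0.6 2.6] q [ 0.17  0.12 -0.05  1.4   0.   -0.05]
tool delta [0.1 0.  2.9]
turn 0.001 delta after turn [0.1 0.  2.9]
t 36.12 tcp [559.6  94.7  97.9] psi -167.27 tilt [0.0004 0.0001] w 9.1 F [ 1.2 -0.3  3.3] q [ 0.17  0.12 -0.05  1.4   0.   -0.05]
tool delta [0.  0.  2.9]
turn 0.001 delta after turn [0.  0.  2.9]
t 36.17 tcp [559.7  94.7  97.9] psi -167.27 tilt [0.0004 0.    ] w 9.2 F [ 0.9 -0.2  2.8] q [ 0.17  0.12 -0.05  1.4  -0.   -0.05]
tool delta [0.  0.1 2.9]
turn 0.001 delta after turn [0.  0.1 2.9]
```

View pics/w20c.png

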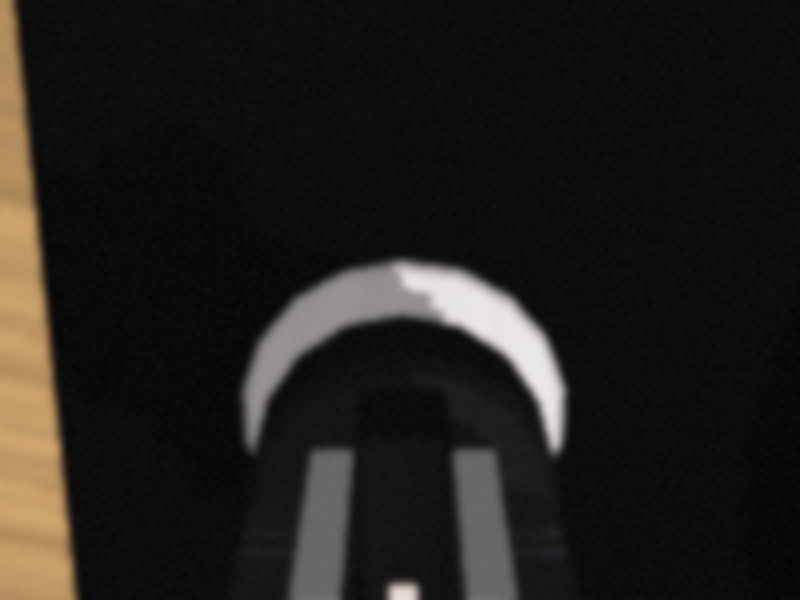

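View pics/s20c.png

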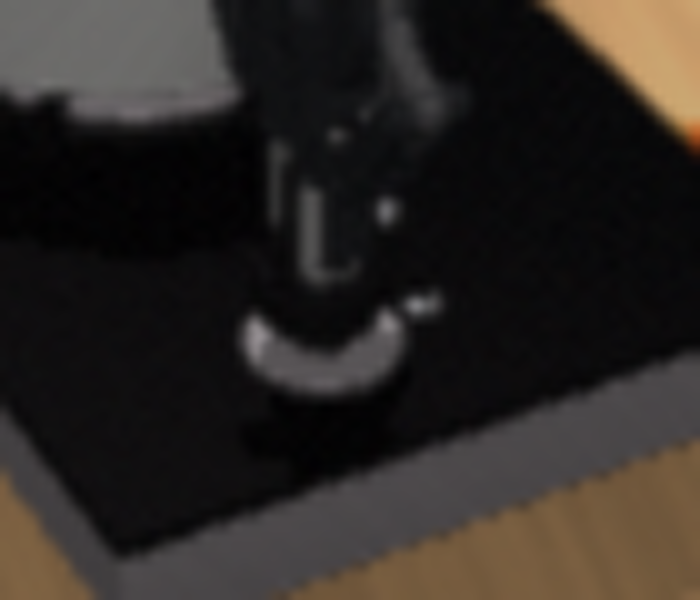

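move_arm(
  deltas=[
    [-0.5,0,0,0,0,0,255],
    [0,0,0,0,0,0,255],
  ],
)

```text
time: 36.52
tool_pos: [560.2, 94.9, 97.5]
eef_rot: [-0.111, 0.994, 0.0, 0.0]
ft_force: [2.9, 0.0, 0.3]
gripper_width: 9.3
```

```bash
python3 - <<'E'
from h import *
F=[]
for i in range(4): s=manip.read_state();F.append([*s['ft_force'],*s['moment']]);viewer.grab_frame('side')
print(np.mean(F,0).round(2),np.std(F,0).round(2));st()
E
```

```text
[ 2.98  0.69 -0.27  0.15 -0.75 -0.01] [0.43 0.43 0.36 0.02 0.07 0.05]
t 36.73 tcp [560.2  94.8  97.5] psi -167.27 tilt [0.0001 0.    ] w 9.8 F [ 3.4  0.6 -1. ] q [ 0.17  0.12 -0.05  1.4  -0.   -0.05]
```

move_arm(
  deltas=[
    [-0.5,0,0,0,0,0,255],
    [0,0,0,0,0,0,255],
  ],
)

```text
time: 36.98
tool_pos: [560.2, 94.9, 97.5]
eef_rot: [-0.111, 0.994, -0.0, -0.0]
ft_force: [1.3, -0.0, -1.3]
gripper_width: 9.3
```

```bash
python3 - <<'E'
from h import *
F=[]
for i in range(4): s=manip.read_state();F.append([*s['ft_force'],*s['moment']]);viewer.grab_frame('side')
print(np.mean(F,0).round(2),np.std(F,0).round(2));st()
E
```

```text
[ 1.67  0.06 -1.24  0.12 -0.36  0.01] [0.32 0.35 0.31 0.03 0.02 0.04]
t 37.17 tcp [560.3  94.9  97.6] psi -167.27 tilt [-0.0006 -0.0001] w 8.9 F [ 1.9  0.5 -0.9] q [ 0.17  0.12 -0.04  1.41  0.   -0.05]
```

It popped in: Fz is back to the knob's weight. There is a little side load left, so I ease further the same way and go on down.

move_arm(
  deltas=[
    [-0.4,0,0,0,0,0,255],
    [0,0,2,0,0,0,255],
    [0,0,2,0,0,0,255],
    [0,0,0,0,0,0,255],
  ],
)

```text
time: 37.67
tool_pos: [560.7, 95.0, 93.4]
eef_rot: [-0.111, 0.994, -0.0, -0.0]
ft_force: [0.3, 0.3, -0.4]
gripper_width: 9.2
```

```bash
python3 - <<'E'
from h import *
F=[]
for i in range(4): s=manip.read_state();F.append([*s['ft_force'],*s['moment']]);viewer.grab_frame('side')
print(np.mean(F,0).round(2),np.std(F,0).round(2));st()
E
```

```text
[ 0.12  0.06 -1.09 -0.   -0.01  0.01] [0.39 0.16 0.43 0.03 0.04 0.01]
t 37.88 tcp [560.9  95.   93.8] psi -167.27 tilt [0. 0.] w 9.3 F [ 0.9  0.4 -1.7] q [ 0.17  0.12 -0.05  1.4   0.   -0.05]
```

move_arm(
  deltas=[
    [0,0,1.5,0,0,0,255],
    [0,0,1.5,0,0,0,255],
    [0,0,1,0,0,0,255],
    [0,0,0,0,0,0,255],
    [0,0,0,0,0,0,255],
  ],
)

```text
time: 38.5
tool_pos: [561.0, 95.0, 90.0]
eef_rot: [-0.111, 0.994, -0.0, 0.0]
ft_force: [-0.0, -0.8, 1.1]
gripper_width: 9.6
```

```bash
python3 - <<'E'
from h import *
F=[]
for i in range(4): s=manip.read_state();F.append([*s['ft_force'],*s['moment']]);viewer.grab_frame('side')
print(np.mean(F,0).round(2),np.std(F,0).round(2));st()
E
```

```text
[-0.39 -0.29  1.3  -0.01  0.    0.01] [0.42 0.33 0.34 0.03 0.03 0.05]
t 38.7 tcp [560.9  95.   89.9] psi -167.27 tilt [0.0001 0.    ] w 9.3 F [-0.1  0.1  0.5] q [ 0.17  0.12 -0.06  1.39  0.   -0.05]
```

move_arm(
  deltas=[
    [0,0,1.5,0,0,0,255],
    [0,0,1.5,0,0,0,255],
    [0,0,0,0,0,0,255],
    [0,0,0,0,0,0,255],
  ],
  squeeze=80,
)

```text
time: 39.2
tool_pos: [560.6, 94.9, 87.2]
eef_rot: [-0.111, 0.994, -0.0, -0.0]
ft_force: [-2.2, -1.0, 5.9]
gripper_width: 8.5
```

```bash
python3 - <<'E'
from h import *
F=[]
for i in range(4): s=manip.read_state();F.append([*s['ft_force'],*s['moment']]);viewer.grab_frame('side')
print(np.mean(F,0).round(2),np.std(F,0).round(2));st()
E
```

```text
[-3.02 -0.91  6.23 -0.16  0.72  0.  ] [0.48 0.31 0.48 0.04 0.02 0.02]
t 39.4 tcp [560.6  94.9  87.1] psi -167.27 tilt [-0.0003 -0.0001] w 8.7 F [-3.3 -2.1  6.2] q [ 0.17  0.12 -0.06  1.39 -0.   -0.05]
```

move_arm(
  deltas=[
    [0.4,0,0.7,0,0,0,255],
    [0,0,0.7,0,0,0,255],
    [0,0,0,0,0,0,255],
    [0,0,0,0,0,0,255],
  ],
)

```text
time: 39.9
tool_pos: [560.6, 94.9, 86.9]
eef_rot: [-0.111, 0.994, 0.0, 0.001]
ft_force: [-5.3, -1.6, 12.7]
gripper_width: 8.6
```

```bash
python3 - <<'E'
from h import *
F=[]
for i in range(4): s=manip.read_state();F.append([*s['ft_force'],*s['moment']]);viewer.grab_frame('side')
print(np.mean(F,0).round(2),np.std(F,0).round(2));st()
E
```

```text
[-5.37 -0.99 12.86 -0.14  1.03 -0.02] [0.09 0.59 0.3  0.02 0.03 0.  ]
t 40.1 tcp [560.6  94.9  86.9] psi -167.27 tilt [0.0012 0.0002] w 8.6 F [-5.2 -0.7 13. ] q [ 0.17  0.12 -0.06  1.38 -0.   -0.05]
```

```bash
python3 - <<'E'
from h import *
snap('wrist','w21');snap('side','s21');crop('s21','s21c',230,120,300,180,10)
crop('w21','w21c',155,170,355,320,4);snap('top','t21')
E
```

```text
(no output)
```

View pics/w21c.png

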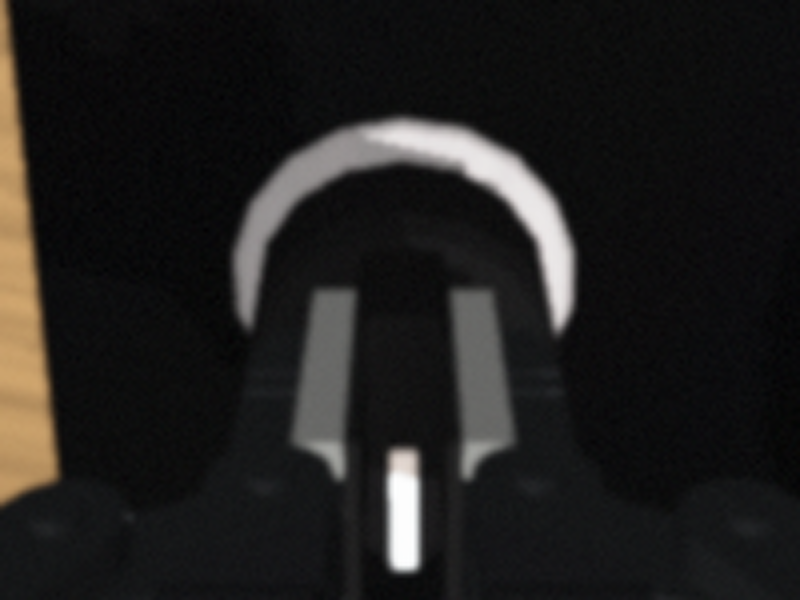

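View pics/s21c.png

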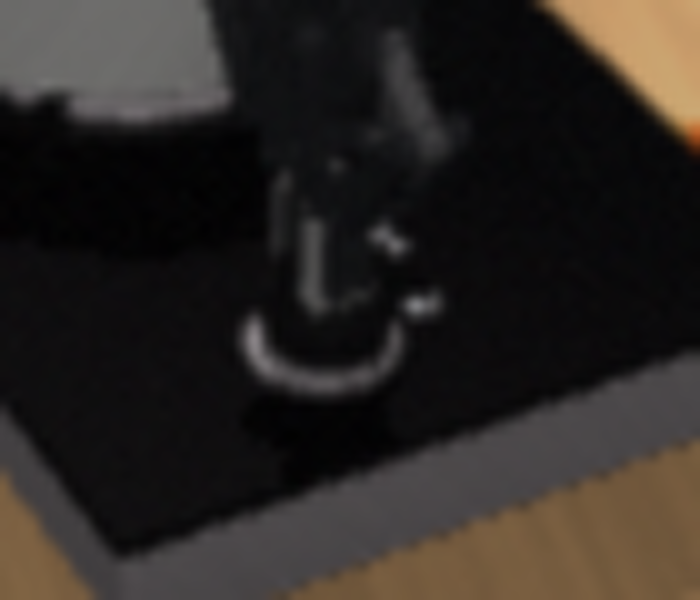

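View pics/t21.png

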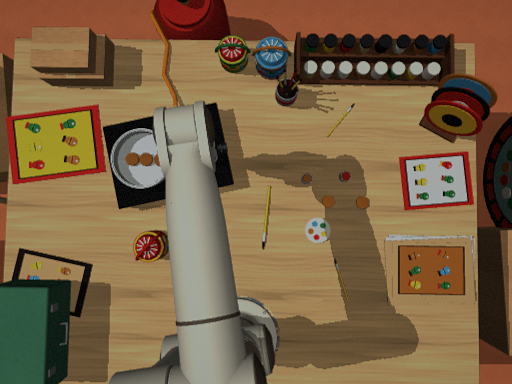

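move_arm(
  deltas=[
    [0,0,-2,0,0,0,255],
    [0,0,-2.5,0,0,0,255],
    [0,0,0,0,0,0,255],
    [0,0,0,0,0,0,225],
    [0,0,0,0,0,0,215],
    [0,0,0,0,0,0,215],
    [0,0,0,0,0,0,215],
  ],
  squeeze=60,
)

```text
time: 41.12
tool_pos: [560.5, 94.9, 89.8]
eef_rot: [-0.111, 0.994, 0.0, 0.0]
ft_force: [-0.5, -0.3, 0.5]
gripper_width: 13.7
```

```bash
python3 - <<'E'
from h import *
F=[]
for i in range(2): s=manip.read_state();F.append([*s['ft_force'],*s['moment']]);snap('wrist','w22')
print(np.mean(F,0).round(2));st()
crop('w22','w22c',155,170,355,320,4)
E
```

```text
[ 0.37  0.    0.73 -0.    0.01 -0.05]
t 41.23 tcp [560.5  94.9  89.9] psi -167.27 tilt [ 0. -0.] w 13.3 F [-1.1  0.1  1.8] q [ 0.17  0.12 -0.06  1.39 -0.   -0.05]
```

View pics/w22c.png

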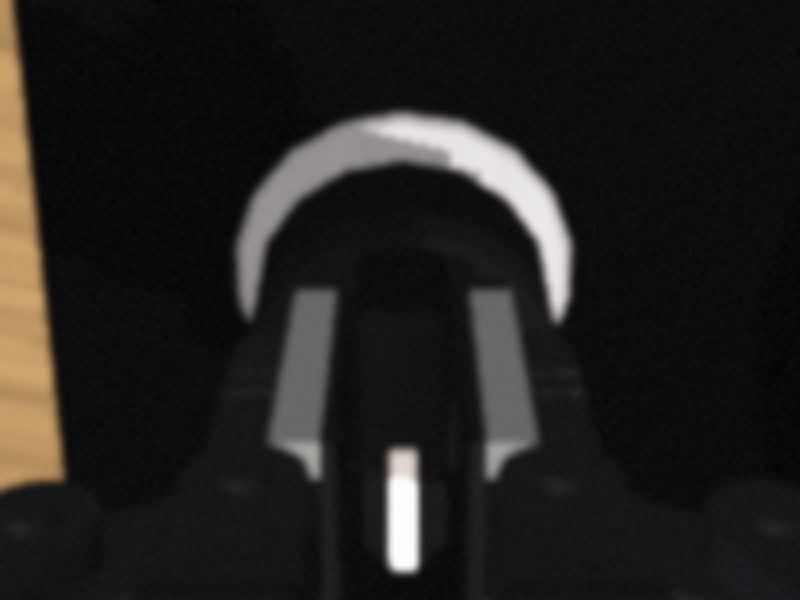

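```bash
cat > tilt.py <<'E'
from h import *
from scipy.optimize import least_squares
# camera in tool frame from frame
d=viewer.grab_frame('wrist');T=np.array(d['tool_from_camera']);K=np.array(d['K']);Ti=np.linalg.inv(T)
def row(x,z): # tool-frame point, y=0; returns 4x-crop row
    q=K@(Ti@np.array([x,0,z,1]))[:3];return (q[1]/q[2]-170+.5)*4-.5
# knob local: lx toward beak (= -tool x), lz up; tool z down. underside centre at (ox, oz) tool
def kp(ox,oz,phi,lx,lz):
    # tilt phi toward beak
    X=lx*np.cos(phi)+lz*np.sin(phi);Z=lz*np.cos(phi)-lx*np.sin(phi)
    return row(ox-X,oz-Z)
# upright ref: rows back 156.5, line start 424, line end 570, oz=19.2 (underside below TCP)
def r(p): ox,ls,le=p; return [kp(ox,19.2,0,-21,0)-156.5,kp(ox,19.2,0,ls,34)-424,kp(ox,19.2,0,le,28)-570]
ref=least_squares(r,[-1.4,0,25]).x;print('ref ox,line start,end',ref)
def solve(back,ls,le):
    f=lambda p:[kp(p[0],p[1],p[2],-21,0)-back,kp(p[0],p[1],p[2],ref[1],34)-ls,kp(p[0],p[1],p[2],ref[2],28)-le]
    s=least_squares(f,[-1,19,0]);print('ox oz phi',s.x.round(3),s.cost)
solve(160,449,573);solve(162,449,571)
for phi in (0,.04,.08,.1):
  f=lambda p:[kp(p[0],18.4,phi,-21,0)-160,0];o=least_squares(lambda p:[kp(p[0],18.4,phi,-21,0)-160],[-1]).x[0]
  print(phi,o,kp(o,18.4,phi,ref[1],34),kp(o,18.4,phi,ref[2],28))
E
python3 tilt.py
```

```text
ref ox,line start,end [-1.16669528  0.39333382 26.00964765]
ox oz phi [-0.293 18.149  0.112] 1.893468120922165e-24
ox oz phi [-1.045 19.499  0.116] 1.7642211502107543e-24
0 -1.390739504286972 429.3723328139172 575.5429823240627
0.04 -1.0611375274908865 436.7083262201395 575.0109005719578
0.08 -0.6984673230594322 443.4888999454556 573.7845212750628
0.1 -0.5049109048801366 446.66713916964386 572.9166758493618
```

move_arm(
  deltas=[
    [0,0,0,0,0,0,255],
    [0,0,0,0,0,0,255],
    [0,0,0,0,0,0,255],
    [0,0,-1,0,0,0,255],
    [0.6,0,0,0,-0.055,0,255],
    [0.6,0,0,0,-0.055,0,255],
    [0,0,0,0,0,0,255],
    [0,0,0,0,0,0,255],
  ],
  squeeze=120,
)

```text
time: 42.28
tool_pos: [559.2, 94.6, 90.9]
eef_rot: [-0.111, 0.992, 0.006, 0.054]
ft_force: [-0.3, 0.4, 0.1]
gripper_width: 7.9
```

```bash
python3 - <<'E'
from h import *
F=[]
for i in range(3): s=manip.read_state();F.append([*s['ft_force'],*s['moment']]);snap('wrist','w23')
print(np.mean(F,0).round(2));st()
crop('w23','w23c',155,170,355,320,4);snap('side','s23');crop('s23','s23c',230,120,300,180,10)
E
```

```text
[-0.61 -0.27  0.77 -0.08  0.25  0.02]
t 42.42 tcp [559.5  94.7  90.7] psi -167.27 tilt [0.106  0.0239] w 7.6 F [-0.5 -0.4  0.3] q [ 0.16  0.01 -0.18  1.27  0.01 -0.06]
```

View pics/w23c.png

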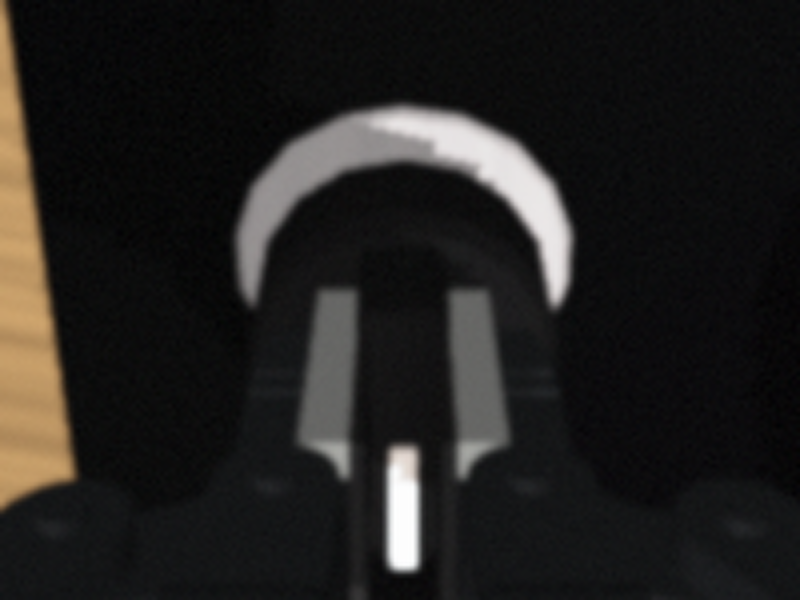

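View pics/s23c.png

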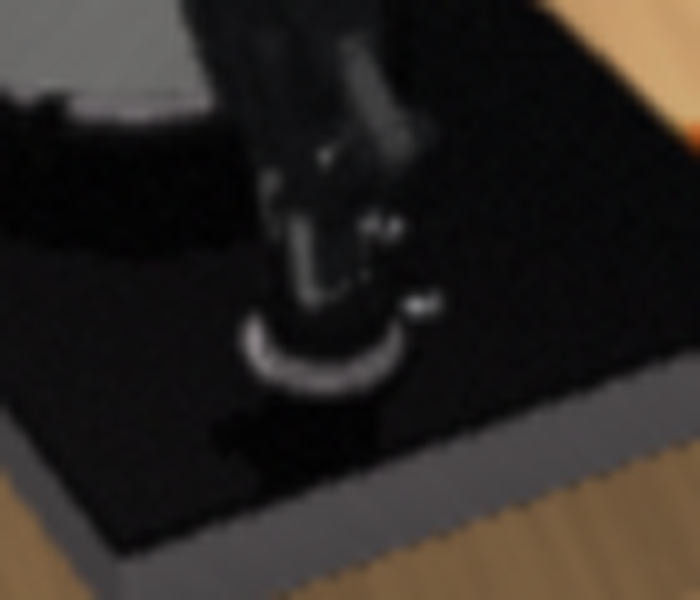

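```bash
cat >> tilt.py <<'E'
print('w23');solve(160,447,571);solve(161,447,573)
E
python3 tilt.py | sed -n '/w23/,$p'
```

```text
w23
ox oz phi [-0.665 18.943  0.109] 2.384606609625525e-24
ox oz phi [-0.829 18.723  0.1  ] 4.911384887033602e-25
```

move_arm(
  deltas=[
    [0.11,0,1,0,0,0,255],
    [0.11,0,1,0,0,0,255],
    [0.11,0,1,0,0,0,255],
    [0,0,0,0,0,0,255],
    [0,0,0,0,0,0,255],
  ],
)

```text
time: 43.15
tool_pos: [559.5, 94.7, 88.0]
eef_rot: [-0.111, 0.992, 0.006, 0.055]
ft_force: [-0.5, -0.7, 3.7]
gripper_width: 7.8
```

```bash
python3 - <<'E'
from h import *
F=[]
for i in range(3): s=manip.read_state();F.append([*s['ft_force'],*s['moment']]);snap('wrist','w24')
print(np.mean(F,0).round(2));st()
crop('w24','w24c',155,170,355,320,4)
E
```

```text
[-0.48  0.03  4.05 -0.05  0.13 -0.02]
t 43.3 tcp [559.4  94.7  88. ] psi -167.27 tilt [0.1074 0.0242] w 7.3 F [ 0.2 -0.3  3. ] q [ 0.16  0.01 -0.19  1.27  0.01 -0.06]
```

View pics/w24c.png

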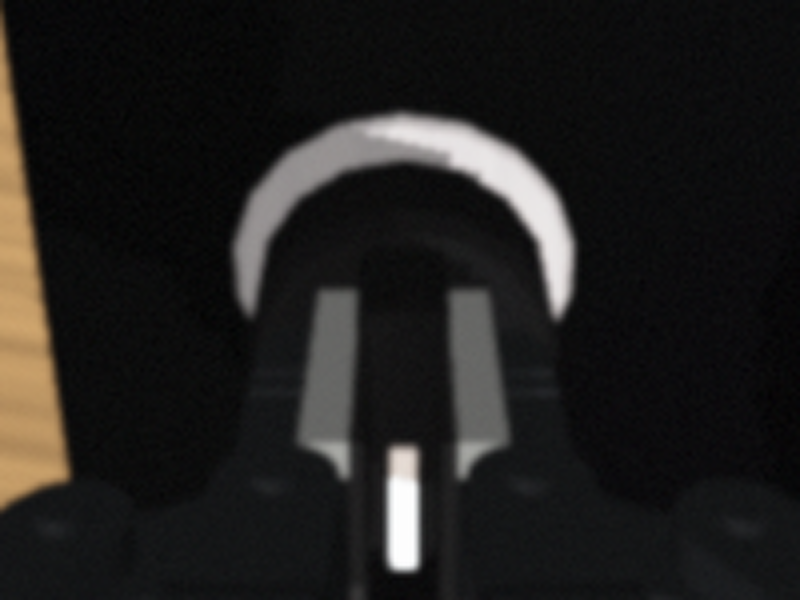

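move_arm(
  deltas=[
    [0.06,0,0.6,0,0,0,255],
    [0.06,0,0.6,0,0,0,255],
    [0,0,0,0,0,0,255],
    [0,0,0,0,0,0,255],
  ],
)

```text
time: 43.8
tool_pos: [559.4, 94.7, 86.9]
eef_rot: [-0.111, 0.992, 0.006, 0.055]
ft_force: [-1.2, -1.0, 5.4]
gripper_width: 7.6
```

```bash
python3 - <<'E'
from h import *
F=[]
for i in range(3): s=manip.read_state();F.append([*s['ft_force'],*s['moment']]);snap('wrist','w25')
print(np.mean(F,0).round(2));st()
crop('w25','w25c',155,170,355,320,4)
E
```

```text
[-1.23 -0.49  5.78 -0.06  0.21  0.02]
t 43.95 tcp [559.5  94.7  86.9] psi -167.27 tilt [0.1075 0.0243] w 7.6 F [-0.4  0.3  4.9] q [ 0.16  0.01 -0.19  1.26  0.01 -0.06]
```

View pics/w25c.png

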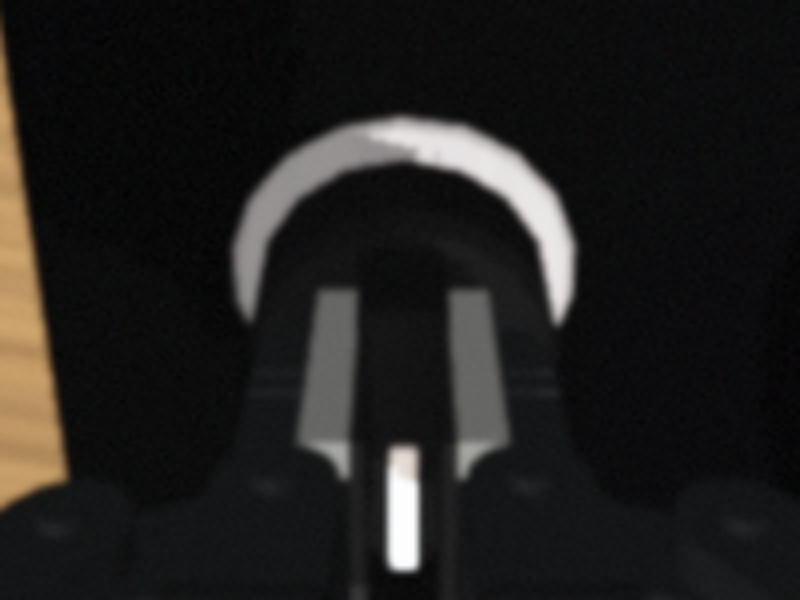

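```bash
python3 - <<'E'
from h import *
snap('side','s26');st();print(job.job_done());st()
E
```

```text
t 44.0 tcp [559.5  94.7  86.9] psi -167.27 tilt [0.1075 0.0243] w 7.5 F [-1.2  0.3  5.6] q [ 0.16  0.01 -0.19  1.26  0.01 -0.06]
the job is handed in; nothing more can be done
None
the job is handed in; nothing more can be done
```

View pics/s26.png

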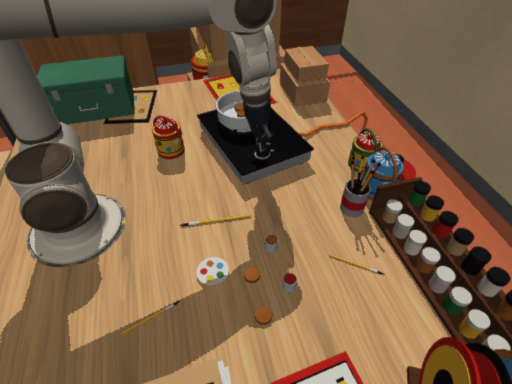

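I put three lac buttons in the pan and left the other two on the bench. The knob is on the spindle, flat to flat, and I handed the job in at 44 s with the gripper still holding it pressed in. No verdict was reported.

**Last checks:**
- **Buttons and pan:** The top view showed three flat buttons side by side in the pan. The final side view showed the other two on the bench. The pan sat upright where it began, about 4 mm from the burner centre in the first top-view measurement; I did not re-measure it at the end.
- **Painting things:** All were in their places in the final side view.
- **Knob pressed in:** The upward force was about 6.9 N net of the knob's weight, against about 6 N expected at the stop. The tool tip was at 86.9 mm; I had predicted 86.7 mm for fully pressed. The spindle's travel cannot be read directly.

**What went wrong on the way:**
- **Catch on the spindle:** The knob caught about 6 mm down the spindle. It dropped in after I shifted it roughly 1 mm.
- **Tilted knob:** On the first press I measured the knob leaning about 0.11 rad towards its beak, over the 0.1 rad limit. I backed off, let go, gripped again at 120 N, tilted the gripper 0.11 rad to bring the knob upright, and pressed again. My estimate of its final tilt is close to zero; that comes from image rows, so it could be off by a few hundredths of a radian.

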